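# Close the iris of an upright lens and plug it

## Task

Put the bench lens away: turn its slim iris ring clockwise (seen from above) until it comes firmly up against its closed stop, pressing it there with a moderate twist of about 0.4 N m for a moment, but never more than 0.7 N m, and without touching the fixed rings above and below it. Then set the small dust plug, the one that fits, gently into the lens mouth, fully home and upright, and let go. Leave everything else on the board where it is.

Things in the scene. Friction and masses are not known exactly. Their poses are not given: they have to be found in the camera images.
- lens: the upright lens, fixed to a black board whose top is 12 mm above the table: a metal foot 90 x 90 x 10 mm, a tube 48 mm in diameter, then stacked upwards on the vertical axis: wide fixed ring, slim turning iris ring, narrow fixed ring with the mouth. Origin at the centre of the foot's underside; +x points to the black index line on the upper ring
- ring_center (a point): centre of the slim iris ring, on the axis, half-way up it, 80 mm above the table. The ring is round, knurled, without lugs, 52 mm in diameter, 12 mm tall; the fixed rings begin 2 mm below and 2 mm above it. Take it across its diameter, in any direction, fingers pointing down, fingertips beside it and above the wide lower ring. The point is fixed in the lens: it does not turn
- ring_mark (a point): the short black line on the slim ring's flat top, 24 mm from the axis; turns with the ring; its x axis points outwards from the lens axis. It starts 0.5 to 1.4 rad anticlockwise (seen from above) of the index line on the upper ring (the lens's +x). The closed stop is met within 0.2 rad either side of the index, elsewhere on each lens: it can only be felt. The ring's own friction is 0.12 N m; it stays where it is left
- stop_spring (a joint): twist (rad, clockwise positive) of the stiff spring sleeve inside the lens that carries the slim ring and its stop, so it shows the torque on the ring: 25 N m/rad, i.e. 0.005 while the ring is being turned and 0.016 when the ring is pressed against its stop with 0.4 N m. It springs back when let go
- lower_ring: fixed wide ring below the slim ring, grey steel, 64 mm in diameter, 20 mm tall, ribbed; origin at the centre of its underside, so its top is 20 mm above that and 8 mm below ring_center
- upper_ring: fixed narrow ring above the slim ring, grey steel, 44 mm in outer diameter, 34 mm bore, 18 mm tall; origin at the centre of its underside; its top is the lens mouth
- mouth (a point): centre of the lens mouth: centre of the flat top rim of the upper ring, 26 mm above ring_center. Bore 34 mm, open for 15 mm down
- plug_center (a point): middle of the loose dust plug's height, on its axis (z up). Turned metal plug, 46 mm tall, 70 g: below, a spigot 31.6 mm in diameter and 12 mm long with a 3 mm chamfer; then a flange 42 mm in diameter and 4 mm thick; on top a round knob 18 mm in diameter and 30 mm tall, reaching from 7 mm below to 23 mm above this point. It stands on its spigot on the board, knob up
- plug_seat (a point): centre of the underside of the plug's flange, 11 mm below plug_center; meets the mouth point when the plug is home
- wide_plug_center (a point): the same point (half-way up) of another, wider plug of the same height and knob, spigot 49 mm and flange 60 mm in diameter: too wide for this lens; a bystander
- driver: bystander: screwdriver lying on the board, origin under its middle
- spanner: bystander: spanner lying on the board, left
- tray: bystander: clear open tray 100 x 150 x 35 mm on the right of the board
- spare_ring: bystander: loose ring 44 mm wide, 10 mm high, lying in the tray
- post: bystander: upright steel post 25 mm in diameter, 75 mm tall, at the far edge of the board
- marker: bystander: grey marker pen lying at the near edge of the board, 12 mm thick, 110 mm long
- cleaner: bystander: small white bottle, 44 mm in diameter, 85 mm tall, at the far edge of the board
Not all that is in view belongs to the job. Leave any black look-alike of the part that bears plug_center alone.

How it is judged:
By the outcome, as a careful person would: the job done as asked, in the order asked, and still so for the second after the job is handed in, with the robot touching nothing.
It also fails if it takes over 72 s, if anything falls off the work surface, if the arm or the gripper's body presses on something with over 40 N, if the wrist force passes 120 N, or if a joint passes its speed limit or range.

## Robot

A 6-joint arm with a two-finger parallel gripper is mounted at the origin on the work surface. World frame = base frame: x ahead of the robot, y to its left, z up, the work surface at z = 0. Lengths are in m, angles in degrees, forces in N, time in s.
With the tool pointing down it reaches from about 0.35 to 0.725 m from the base axis. Payload 6 kg.
Tool frame: the origin (TCP) lies between the finger pads; the fingertips stand 25 mm ahead of it and the grasp point (between the pads) lies 6 mm ahead of it (ctrl.tips_ahead is the distance from the TCP to the fingertips, in m); z points along the fingers, y is the direction in which the jaws open and shut (so a half turn about z gives the same grasp; the last joint's range is limited). The gripper opens to 85 mm and grips with 20 to 120 N. Pads are 22 mm wide; open, the fingers measure 114 mm over their backs; the gripper's body (76 mm by 85 mm) begins 54 mm behind the grasp point. The pads swing forward as they close: fully open they stand 13 mm farther back than shut.
Start: joints at [-51.297, 2.303, 4.859, 0, -92.561, -19.12], TCP at [0.201, -0.565, 0.256] pointing down, gripper open.
Joint ranges: [-146.85, 146.85], [-73.84, 115.35], [-62.03, 85.46], [-188.31, 113.3], [-161.28, -10.13], [-171.36, 171.36]. Speed limits (degrees/s): [147.25, 147.25, 172.46, 180, 180, 180].

## Interface

Orientations are given as [roll, pitch, yaw] about the fixed x, y, z axes, in that order (R = Rz(yaw) Ry(pitch) Rx(roll)).
In Python, from station import ctrl gives the robot as it stands.
- The arm moves only by the tool play_rows, never from a script. Its argument "increments" is a list that holds one entry, the list of rows, each a list of 5 numbers: the shift along the tool's x, y, z in units of 30 mm (1.0 is 30 mm), then the turn about the tool's z in units of 8 degrees (1.0 is 8 degrees), then the gripper command: -1 is shut, 1 is fully open, values between are in proportion. In form: [[[tx, ty, tz, turn, jaw], ...]]. A call has exactly 8 rows; each row shifts and turns the commanded pose from where the row before left it, along the tool's axes as they then stand; what a row does not reach is not made up. A row lasts 1/10 s, in which the tool goes at most 50 mm and 8.59 degrees, less where a joint would pass 70% of its speed; a pose out of reach is approached as far as the arm can. A call is refused whole if a number of a shift passes 1 or a number of a turn 1, either way. A call with a gripper value outside its range is refused whole. The fingers move at their own pace and stop on an object; "force" is the grip in N (left out, the last holds). Time passes only in rows, so rows that do not move let the fingers close, or fill a call up. It gives the time, the measured TCP pose, the force and the opening at its end, in the units of the state.
- ctrl.get_state(): the state, without advancing time (a new reading comes with each control period).
- ctrl.read_camera(name): name is "scene" or "top" or "wrist"; returns the picture (420x560x3 uint8, red, green, blue); there is no depth.
- ctrl.get_calibration(name): a dict with "K" (3x3 intrinsics, pixels), "R" (3x3) and "t" (3): a world point X has camera coordinates R X + t. Camera axes: x right, y down, z forward; pixel columns grow to the right and rows downward; lengths in m; the calibration is good to about 2 mm. The wrist camera is an equidistant fisheye: a pixel r from the principal point sees the ray r / f radians off the axis. A picture is of the moment at which its call begins: read the wrist's pose just before it. get_calibration takes no time and is no camera call; for the wrist camera it gives the pose at the moment of the call.
- ctrl.hand_in(): hands the job in, once; it reports no verdict.
The state is a dict: "t": time; "qpos": joint angles; "qvel": joint speeds; "effort": joint torques, N m; "position": TCP position; "ee_rot": TCP orientation; "contact_force": force on the tool from outside, world axes, zero at the start; "wrist_torque": the same for the moment, N m; "grip_width": finger opening in m.
Only numpy, scipy, OpenCV 4.12 (cv2) and the standard library are available. Lean on these libraries where they do the work, as an engineer would, in place of code of your own. Each camera call takes 0.05 s, during which the arm holds its last target.

## Working session

There is one attempt and no reset: what is moved stays moved. The work goes in short steps, Python scripts to look and compute and a tool call to move; the robot and the scene stay as the last step left them, time stands still between calls to the robot, and variables do not carry over. Pictures are saved under pics/ and viewed, and the job is handed in when it is done.

Besides the shell and the picture viewer there is one more tool, called after "Call:" by a JSON object that holds its "api" and its "payload". play_rows: Moves the arm, as the interface text tells. Its arguments: {"type":"object","properties":{"increments":{"type":"array"},"force":{"type":"number"}},"required":["increments"]}

```bash
mkdir -p pics; ls; python3 - <<'E'
from station import ctrl
import cv2
s=ctrl.get_state(); print(s); print(getattr(ctrl,'tips_ahead',None))
for n in ["scene","top","wrist"]:
    c=ctrl.get_calibration(n); print(n,c)
    im=ctrl.read_camera(n); cv2.imwrite(f"pics/{n}0.png",im[:,:,::-1])
E
```

```text
pics
{'t': 0.0, 'qpos': array([-5.12971771e+01,  2.33874629e+00,  4.79986603e+00, -2.77300553e-02,
       -9.25602100e+01, -1.91199952e+01]), 'qvel': array([-0.03598698, -0.01992756, -0.0093384 ,  0.02971766,  0.05790465,
       -0.0489571 ]), 'effort': array([ 7.92170340e-04, -3.68219626e+01,  3.47425282e+01,  6.93256259e+00,
       -5.29844896e-03, -3.50082416e-07]), 'position': array([ 0.20109336, -0.56498999,  0.25525031]), 'ee_rot': array([ 1.79897302e+02, -6.28052728e-03, -1.60415952e+02]), 'contact_force': array([ 0.19127342, -0.35849758,  0.45811878]), 'wrist_torque': array([ 0.04636307, -0.03713015,  0.00979559]), 'grip_width': 0.08542762522432701}
0.025
scene {'K': array([[506.57641964,   0.        , 277.44936685],
       [  0.        , 506.57641964, 212.33057759],
       [  0.        ,   0.        ,   1.        ]]), 'R': array([[ 0.42491793,  0.90522109, -0.00441832],
       [ 0.74054541, -0.35041664, -0.57341144],
       [-0.52061238,  0.24038084, -0.81925564]]), 't': array([-0.30046365, -0.3493635 ,  1.4341681 ])}
top {'K': array([[502.51470681,   0.        , 276.94726077],
       [  0.        , 502.51470681, 211.02439012],
       [  0.        ,   0.        ,   1.        ]]), 'R': array([[ 0.00703532, -0.9999377 , -0.00866619],
       [-0.9988031 , -0.00660732, -0.0484636 ],
       [ 0.04840332,  0.00899678, -0.99878735]]), 't': array([0.04355629, 0.57348473, 1.27752905])}
wrist {'K': array([[325.1922621 ,   0.        , 281.51916617],
       [  0.        , 325.1922621 , 204.05012723],
       [  0.        ,   0.        ,   1.        ]]), 'R': array([[-0.3355949 ,  0.94200549,  0.00131043],
       [ 0.90934075,  0.32359411,  0.26150764],
       [ 0.24591758,  0.08895226, -0.96520052]]), 't': array([ 0.59914859, -0.03297463,  0.37822282])}
```

View pics/scene0.png

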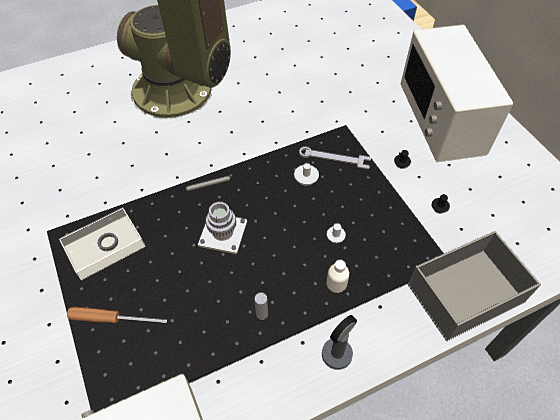

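View pics/top0.png

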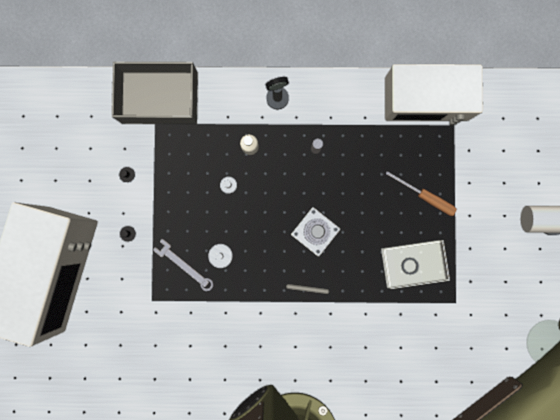

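View pics/wrist0.png

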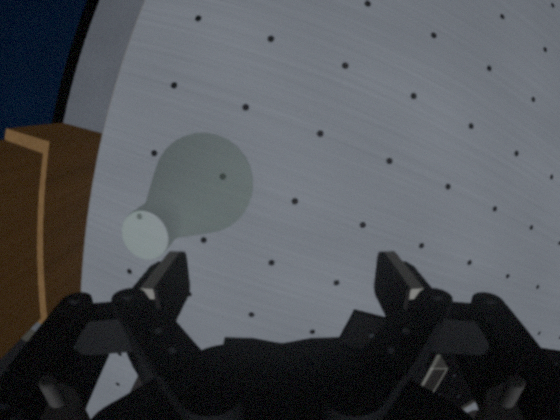

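```bash
cat > h.py <<'E'
import numpy as np, cv2
from station import ctrl
def ray(cal,u,v):
    K,R,t=cal["K"],cal["R"],cal["t"]
    d=R.T@np.linalg.solve(K,[u,v,1.]); return -R.T@t,d
def onz(cal,u,v,z):
    o,d=ray(cal,u,v); return o+d*(z-o[2])/d[2]
def rayw(cal,u,v):
    K,R,t=cal["K"],cal["R"],cal["t"]
    x=(u-K[0,2]);y=(v-K[1,2]);r=np.hypot(x,y);th=r/K[0,0]
    d=np.array([np.sin(th)*x/max(r,1e-9),np.sin(th)*y/max(r,1e-9),np.cos(th)])
    return -R.T@t,R.T@d
def onzw(cal,u,v,z):
    o,d=rayw(cal,u,v); return o+d*(z-o[2])/d[2]
def projw(cal,X):
    c=cal["R"]@X+cal["t"];r=np.hypot(c[0],c[1]);th=np.arctan2(r,c[2])
    return cal["K"][:2,2]+cal["K"][0,0]*th*c[:2]/r
def proj(cal,X):
    c=cal["K"]@(cal["R"]@np.asarray(X)+cal["t"]);return c[:2]/c[2]
def crop(src,dst,x0,y0,x1,y1,f):
    im=cv2.imread(src)[y0:y1,x0:x1];cv2.imwrite(dst,cv2.resize(im,None,fx=f,fy=f,interpolation=cv2.INTER_CUBIC))
E
python3 - <<'E'
from h import *
crop("pics/top0.png","pics/t1.png",200,160,350,270,5)
crop("pics/scene0.png","pics/s1.png",190,190,260,260,8)
ct=ctrl.get_calibration("top");cs=ctrl.get_calibration("scene")
for n,a,b in [("plug",(228,185),.058),("wide",(221,256),.058),("lens",(317,231),.106)]:
    X=onz(ct,*a,b);print(n,X,proj(cs,X))
g=cv2.cvtColor(cv2.imread("pics/top0.png"),cv2.COLOR_BGR2GRAY)
m=(g>110).astype(np.uint8)
n,l,st,ce=cv2.connectedComponentsWithStats(m)
for i in range(1,n):
    if 150<ce[i][0]<455 and 120<ce[i][1]<300 and st[i][4]>20: print(st[i],ce[i],onz(ct,*ce[i],.028)[:2])
E
```

```text
plug [0.6351464  0.16947034 0.058     ] [334.06595187 225.42458865]
wide [0.45871086 0.18473293 0.058     ] [303.54569217 166.5872676 ]
lens [ 0.52173497 -0.04905898  0.106     ] [218.57564302 209.19488438]
[     0      0    560    420 168773] [270.80887346 202.48908889] [0.59414399 0.06311963]
[240 134  18  18 252] [248.4484127  142.88095238] [0.7467147  0.12155219]
[313 139  10  10  83] [317.34939759 143.34939759] [ 0.74646459 -0.05476825]
[220 177  17  17 230] [228.0173913  184.64347826] [0.63905659 0.17265348]
[ 291  207   49   49 1268] [315.14984227 231.37223975] [ 0.52148036 -0.04990078]
[ 381  240   69   49 2348] [414.77810903 264.07282794] [ 0.44076983 -0.30144497]
[208 244  24  24 464] [219.81465517 255.51939655] [0.45865217 0.19133913]
[404 259  12  14 134] [409.38059701 265.50746269] [ 0.43706109 -0.28783359]
[287 285  41   8 139] [306.89928058 288.57553957] [ 0.37715818 -0.02958632]
```

View pics/t1.png

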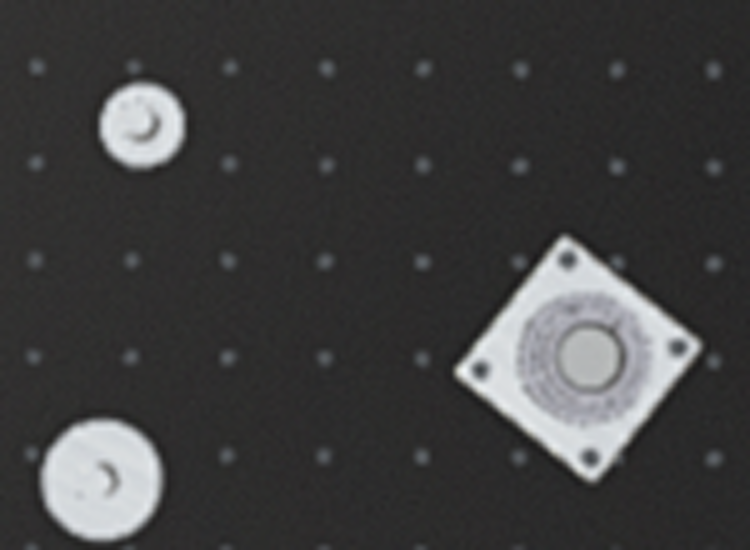

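View pics/s1.png

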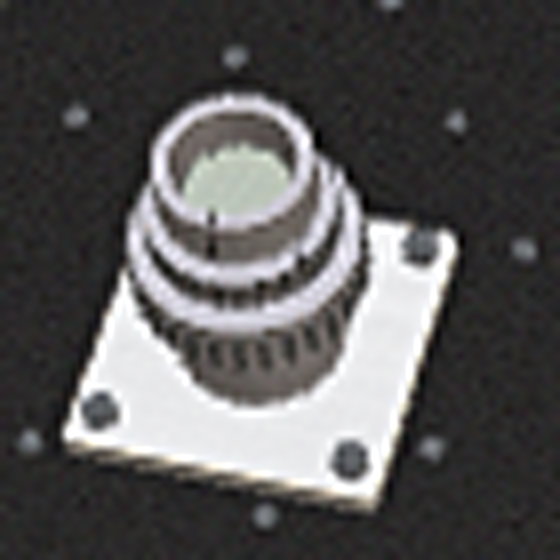

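```bash
python3 - <<'E'
from h import *
ct=ctrl.get_calibration("top");cs=ctrl.get_calibration("scene");cw=ctrl.get_calibration("wrist")
print(onzw(cw,205,185,0),onzw(cw,145,235,0),onz(ct,547,345,0))
print("cam",-cw["R"].T@cw["t"])
g=cv2.cvtColor(cv2.imread("pics/top0.png"),cv2.COLOR_BGR2GRAY)
m=(g>110).astype(np.uint8)
n,l,st,ce=cv2.connectedComponentsWithStats(m)
i=l[231,296]; c=cv2.findContours((l==i).astype(np.uint8),0,1)[0][0]
r=cv2.minAreaRect(c);print(r,onz(ct,*r[0],.022));b=cv2.boxPoints(r);P=np.array([onz(ct,*q,.022) for q in b]);print(P,np.linalg.norm(P-np.roll(P,1,0),axis=1),np.degrees(np.arctan2(P[0,1]-P[1,1],P[0,0]-P[1,0])))
# index in scene: try azimuths
L=np.array([.5215,-.0495])
for a in range(0,360,15):
    a_=np.radians(a);X=np.array([*(L+.022*np.array([np.cos(a_),np.sin(a_)])),.106]);p=proj(cs,X);print(a,(p-190)*8,end=' ')
d=np.array([.5217,-.0495,.256])-ctrl.get_state()["position"];y=np.radians(-160.4)
print(d, d[0]*np.cos(y)+d[1]*np.sin(y), d[0]*np.sin(y)-d[1]*np.cos(y))
E
```

```text
[ 0.24153429 -0.64697378  0.        ] [ 0.33210903 -0.70665161  0.        ] [ 0.23592349 -0.64439286  0.        ]
cam [ 0.13803711 -0.58739078  0.37303352]
((315.32928466796875, 231.4634246826172), (36.38848876953125, 35.91996765136719), 38.65980529785156) [ 0.52130229 -0.05076162  0.022     ]
[[ 0.51408169  0.01396932  0.022     ]
 [ 0.5860501  -0.04291887  0.022     ]
 [ 0.52852027 -0.11546902  0.022     ]
 [ 0.45687695 -0.0585653   0.022     ]] [0.09237777 0.09173722 0.0925916  0.09149206] 141.67501921488852
0 [257.56098181 215.94470737] 15 [276.88800689 206.0783492 ] 30 [292.6956049  192.64220386] 45 [303.90839283 176.59425475] 60 [309.79000277 159.06230113] 75 [309.98544877 141.25799603] 90 [304.5327972  124.38999839] 105 [293.84683758 109.58315595] 120 [278.67952242  97.80863678] 135 [260.06273051  89.82785318] 150 [239.23864976  86.15132106] 165 [217.58220231  87.01251715] 180 [196.51891949  92.35636526] 195 [177.44091804 101.84205895] 210 [161.62339295 114.86025624] 225 [150.14441268 130.56495905] 240 [143.8116817  147.92032113] 255 [143.10104854 165.76199097] 270 [148.11246534 182.87130127] 285 [158.54936051 198.05876432] 300 [173.72653311 210.25124113] 315 [192.60948853 218.57532446] 330 [213.88473113 222.42849198] 345 [236.05643538 221.52992158] [0.32063    0.51556563 0.00053077] -0.4749991777377135 0.37813660671904475
```

Call:
{"api": "play_rows", "payload": {"increments": [[[-0.99, 0.788, 0, 0, 1], [-0.99, 0.788, 0, 0, 1], [-0.99, 0.788, 0, 0, 1], [-0.99, 0.788, 0, 0, 1], [-0.99, 0.788, 0, 0, 1], [-0.99, 0.788, 0, 0, 1], [-0.99, 0.788, 0, 0, 1], [-0.99, 0.788, 0, 0, 1]]]}}

```text
t: 0.95
position: [0.362, -0.306, 0.2562]
ee_rot: [180.0, 0.0, -160.4]
contact_force: [0.1, -0.2, 0.6]
grip_width: 0.0851
```

Call:
{"api": "play_rows", "payload": {"increments": [[[-0.99, 0.788, 0, 0, 1], [-0.99, 0.788, 0, 0, 1], [-0.99, 0.788, 0, 0, 1], [-0.99, 0.788, 0, 0, 1], [-0.99, 0.788, 0, 0, 1], [-0.99, 0.788, 0, 0, 1], [-0.99, 0.788, 0, 0, 1], [-0.93, 0.788, 0, 0, 1]]]}}

```text
t: 1.75
position: [0.5209, -0.0486, 0.256]
ee_rot: [180.0, -0.0, -160.4]
contact_force: [0.5, -1.2, 0.0]
grip_width: 0.0854
```

Call:
{"api": "play_rows", "payload": {"increments": [[[0, 0, 0, -0.95, 0.02], [0, 0, 0, -0.95, 0.02], [0, 0, 0, -0.95, 0.02], [0, 0, 0, -0.95, 0.02], [0, 0, 0, -0.95, 0.02], [0, 0, 0, -0.95, 0.02], [0, 0, 0, 0, 0.02], [0, 0, 0, 0, 0.02]]]}}

```text
t: 2.55
position: [0.5203, -0.0502, 0.2561]
ee_rot: [180.0, -0.0, -115.0]
contact_force: [-0.3, -0.1, 0.3]
grip_width: 0.0436
```

```bash
python3 - <<'E'
from h import *
cw=ctrl.get_calibration("wrist");s=ctrl.get_state()
im=ctrl.read_camera("wrist");cv2.imwrite("pics/w1.png",im[:,:,::-1])
print(s["t"],s["position"],s["ee_rot"],s["qpos"],s["grip_width"],s["wrist_torque"],ctrl.tips_ahead)
crop("pics/w1.png","pics/w1c.png",180,120,380,270,4)
R=cv2.Rodrigues
from scipy.spatial.transform import Rotation as Ro
T=Ro.from_euler("xyz",s["ee_rot"],degrees=True).as_matrix()
for w in (.0427,.0215):
  for ta in (.012,.019,.025,.031,.038):
    print(w,ta,[projw(cw,s["position"]+T@np.array([0,sg*w,ta])).round(1) for sg in(1,-1)])
np.savez("w1.npz",**cw)
E
```

```text
2.55 [ 0.52027026 -0.05020512  0.25607206] [ 1.79972640e+02 -4.86151838e-03 -1.15015796e+02] [ 1.65610293e+01 -9.51356977e+00 -6.43409094e+00 -1.45411357e-02
 -9.31031718e+01 -4.15776107e+01] 0.04360401320070956 [-0.05348955 -0.02116099  0.05890568] 0.025
0.0427 0.012 [array([373.4, 270.5]), array([186.5, 270.3])]
0.0427 0.019 [array([369.7, 263.9]), array([190.4, 263.8])]
0.0427 0.025 [array([366.7, 258.7]), array([193.5, 258.6])]
0.0427 0.031 [array([363.9, 253.9]), array([196.3, 253.7])]
0.0427 0.038 [array([360.8, 248.5]), array([199.5, 248.4])]
0.0215 0.012 [array([327.9, 271.8]), array([231.8, 271.7])]
0.0215 0.019 [array([325.9, 265. ]), array([233.9, 264.9])]
0.0215 0.025 [array([324.4, 259.7]), array([235.6, 259.6])]
0.0215 0.031 [array([322.9, 254.6]), array([237.2, 254.6])]
0.0215 0.038 [array([321.4, 249.2]), array([238.9, 249.1])]
```

View pics/w1.png

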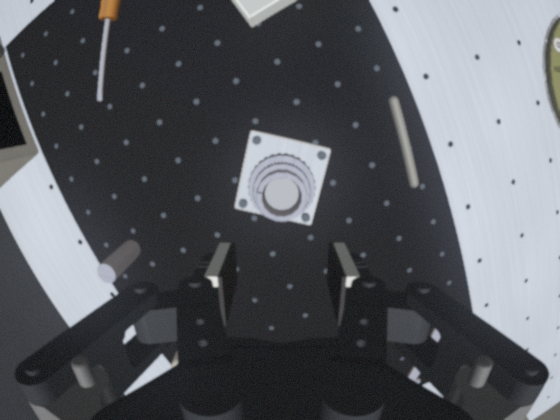

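View pics/w1c.png

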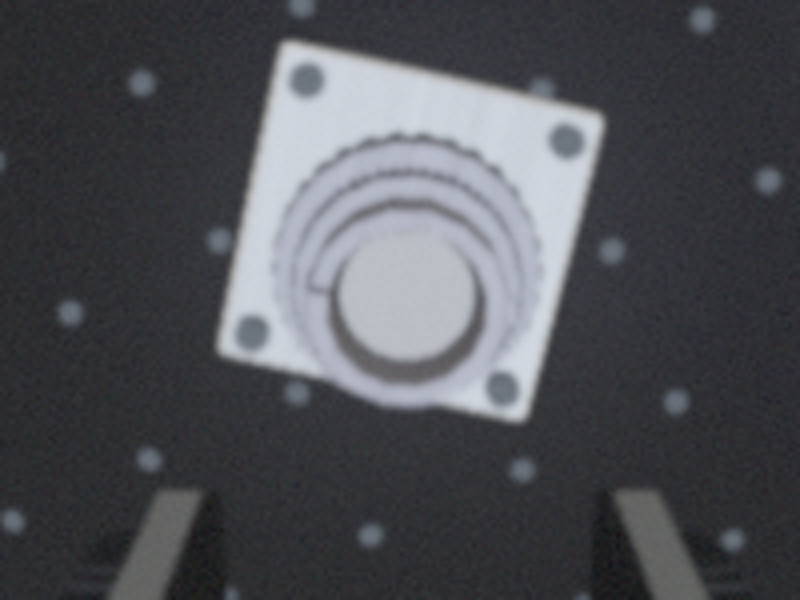

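```bash
python3 - <<'E'
from h import *
from scipy.spatial.transform import Rotation as Ro
cw=dict(np.load("w1.npz"));s=ctrl.get_state()
T=Ro.from_euler("xyz",s["ee_rot"],degrees=True).as_matrix()
for ta in (.019,.025,.031,.038):
    print(ta,[projw(cw,s["position"]+T@np.array([.011,sg*.0218,ta])).round(1) for sg in(1,-1)])
# lens centre from wrist: foot rect, mouth
g=cv2.cvtColor(cv2.imread("pics/w1.png"),cv2.COLOR_BGR2GRAY)
m=np.zeros_like(g);m[120:232,225:340]=(g[120:232,225:340]>120)
cs_,_=cv2.findContours(m,0,1);c=max(cs_,key=cv2.contourArea)
h=np.array([onzw(cw,*q[0],.022)[:2] for q in c],np.float32)
r=cv2.minAreaRect(h);print("foot",r)
# bore opening ellipse: light disc boundary; mouth circle outer
for name,(u,v),z in [("index",(259.5,192.8),.106),("mouthc?",(281.5,196),.106)]:
    print(name,onzw(cw,u,v,z))
ct=ctrl.get_calibration("top");cs=ctrl.get_calibration("scene")
t0=cv2.imread("pics/top0.png",0).astype(np.float32);s0=cv2.imread("pics/scene0.png",0).astype(np.float32)
L=np.array([.5213,-.0505])
out=[]
for a in range(-30,61,4):
    e=np.array([np.cos(np.radians(a)),np.sin(np.radians(a))])
    row=[a]
    for cal,im in((ct,t0),(cs,s0)):
        v=[]
        for rr in(.0225,.024,.0255):
            p=proj(cal,[*(L+rr*e),.086]);v.append(int(cv2.getRectSubPix(im,(1,1),tuple(map(float,p)))[0,0]))
        row+=v
    print(row)
crop("pics/top0.png","pics/t2.png",300,215,335,250,16)
E
```

```text
0.019 [array([327.7, 243.3]), array([231.9, 243.3])]
0.025 [array([326. , 238.6]), array([233.7, 238.5])]
0.031 [array([324.4, 234.1]), array([235.4, 234.1])]
0.038 [array([322.7, 229.4]), array([237.2, 229.3])]
foot ((0.5202526450157166, -0.04950355738401413), (0.09521393477916718, 0.09121213108301163), 51.879337310791016)
index [ 0.53481755 -0.06127455  0.106     ]
mouthc? [ 0.5191264  -0.05087085  0.106     ]
[-30, 166, 170, 172, 192, 205, 164]
[-26, 165, 163, 166, 196, 203, 169]
[-22, 165, 159, 159, 195, 203, 175]
[-18, 169, 166, 163, 194, 205, 179]
[-14, 173, 167, 161, 196, 204, 180]
[-10, 175, 167, 158, 208, 204, 177]
[-6, 176, 167, 161, 214, 206, 181]
[-2, 177, 171, 167, 201, 211, 204]
[2, 176, 170, 166, 187, 215, 195]
[6, 173, 163, 157, 173, 201, 193]
[10, 161, 151, 146, 176, 207, 203]
[14, 152, 141, 134, 191, 215, 193]
[18, 149, 133, 131, 171, 190, 136]
[22, 157, 144, 141, 163, 156, 110]
[26, 167, 157, 151, 154, 161, 189]
[30, 173, 168, 160, 146, 198, 202]
[34, 173, 175, 168, 145, 191, 203]
[38, 173, 173, 166, 148, 190, 202]
[42, 170, 166, 158, 157, 212, 201]
[46, 166, 162, 158, 170, 210, 211]
[50, 163, 166, 162, 174, 202, 195]
[54, 163, 169, 169, 156, 198, 195]
[58, 161, 167, 167, 143, 205, 207]
```

View pics/t2.png

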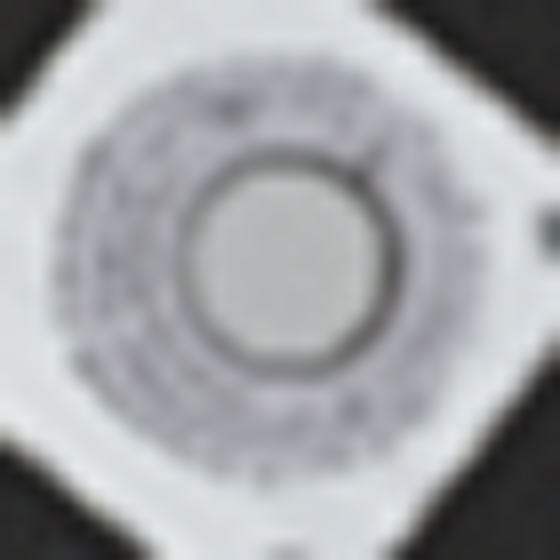

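Call:
{"api": "play_rows", "payload": {"increments": [[[0, 0, 0.6, 0, 0.55], [0, 0, 0.6, 0, 0.55], [0, 0, 0.6, 0, 0.55], [0, 0, 0.6, 0, 0.55], [0, 0, 0.6, 0, 0.55], [0, 0, 0.2, 0, 0.55], [0, 0, 0, 0, 0.55], [0, 0, 0, 0, 0.55]]]}}

```text
t: 3.4
position: [0.5207, -0.0503, 0.1613]
ee_rot: [-179.9, 0.0, -114.9]
contact_force: [0.0, -0.4, 0.2]
grip_width: 0.0662
```

```bash
python3 - <<'E'
from h import *
cw=ctrl.get_calibration("wrist");s=ctrl.get_state()
im=ctrl.read_camera("wrist");cv2.imwrite("pics/w2.png",im[:,:,::-1])
print(s["t"],s["position"],s["ee_rot"],s["grip_width"],s["wrist_torque"])
np.savez("w2.npz",pos=s["position"],**cw)
print(projw(cw,np.array([.5208,-.05,.106])))
crop("pics/w2.png","pics/w2c.png",200,130,360,250,5)
E
```

```text
3.4 [ 0.52073188 -0.05029476  0.16129572] [-1.79938699e+02  1.98921126e-02 -1.14857401e+02] 0.06622500460123577 [ 0.01808167 -0.00045761  0.05958934]
[280.44021787 237.87998519]
```

View pics/w2c.png

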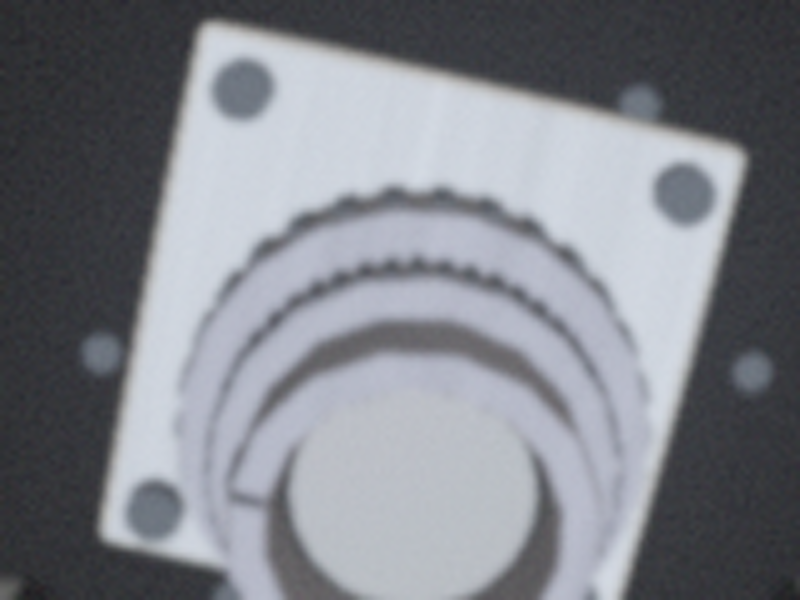

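View pics/w2.png

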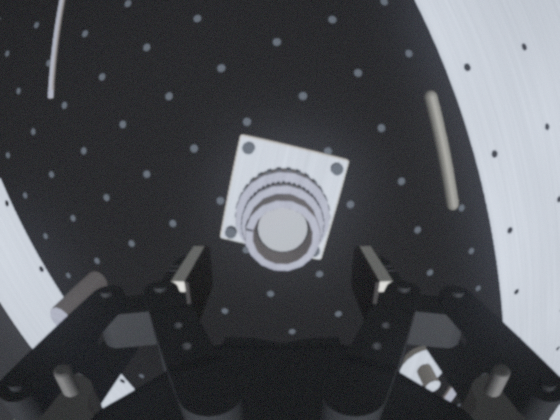

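```bash
python3 - <<'E'
from h import *
cw=dict(np.load("w2.npz"))
crop("pics/w2.png","pics/w2d.png",230,185,335,285,7)
g=cv2.GaussianBlur(cv2.imread("pics/w2.png",0),(0,0),.7).astype(np.float32)
# bore: inner rim edge: dark wall inside -> bright rim outside, bottom half;  outer: bright->dark
inn=[];out=[]
for a in np.radians(np.arange(-180,180,4)):
    rs=np.arange(20,52,.25);p=np.array([[282.5+r*np.cos(a),233+r*np.sin(a)] for r in rs],np.float32)
    v=cv2.remap(g,p[:,0].reshape(-1,1),p[:,1].reshape(-1,1),1).ravel();d=np.gradient(v,.25)
    k=np.argmax(np.where((rs>22)&(rs<36),d,0))
    if d[k]>15: inn.append(onzw(cw,*map(float,p[k]),.106)[:2])
    k=np.argmin(np.where((rs>32)&(rs<46),d,0))
    if d[k]<-15: out.append(onzw(cw,*map(float,p[k]),.106)[:2])
from scipy.optimize import least_squares
for n,P in(("in",np.array(inn)),("out",np.array(out))):
    f=least_squares(lambda q:np.hypot(P[:,0]-q[0],P[:,1]-q[1])-q[2],[.5208,-.05,.02],loss="soft_l1",f_scale=.0005)
    print(n,len(P),f.x,np.median(abs(f.fun)))
print("foot screws")
S=[(242,89),(685,194),(153,509)]
W=[onzw(cw,200+x/5,130+y/5,.022)[:2] for x,y in S];print(W,(W[1]+W[2])/2, np.linalg.norm(W[0]-W[1]),np.linalg.norm(W[0]-W[2]))
E
```

```text
in 60 [ 0.51960421 -0.05029334  0.01686204] 0.00011621926062428331
out 78 [ 0.51934037 -0.04990751  0.02173725] 0.00031721362825876814
foot screws
[array([ 0.52597182, -0.10010269]), array([ 0.46863338, -0.05515741]), array([ 0.57092724, -0.04320447])] [ 0.51978031 -0.04918094] 0.07285447433982929 0.07251480645850922
```

View pics/w2d.png

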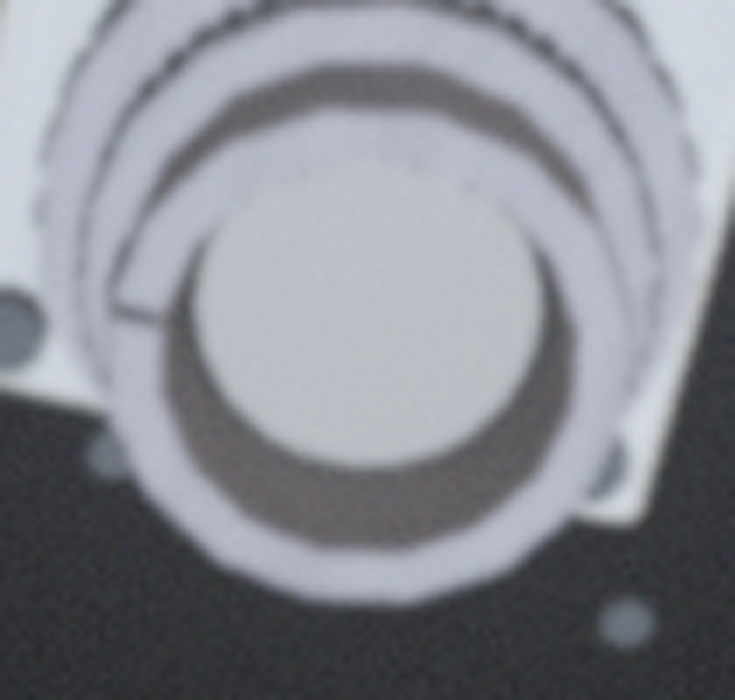

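```bash
python3 - <<'E'
from h import *
g=cv2.GaussianBlur(cv2.imread("pics/w2.png",0),(0,0),.7).astype(np.float32)
for y in (250,254,258,262,266,270,274,280,288,300):
    L=g[y,140:280];R=g[y,285:425][::-1] # mirror
    # find shift best aligning
    best=min(((np.mean((g[y,150:225]-g[y,(c2-np.arange(150,225))])**2)),c2) for c2 in range(550,580))
    print(y,best[1]/2,round(float(best[0]),1))
crop("pics/w2.png","pics/w2e.png",160,235,410,320,3)
E
```

```text
250 281.5 4.1
254 281.5 2.8
258 281.5 2.6
262 281.5 3.2
266 281.5 2.9
270 281.5 3.0
274 281.5 3.0
280 281.5 5.7
288 281.5 6.8
300 281.5 3.8
```

View pics/w2e.png

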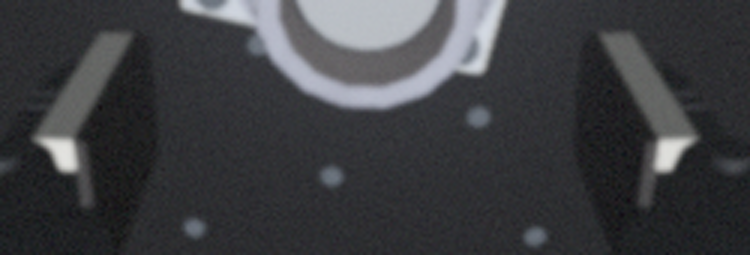

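Call:
{"api": "play_rows", "payload": {"increments": [[[0.013, 0.025, 0.4, 0, 0.55], [0, 0, 0.4, 0, 0.55], [0, 0, 0.4, 0, 0.55], [0, 0, 0.4, 0, 0.55], [0, 0, 0.3, 0, 0.55], [0, 0, 0.19, 0, 0.55], [0, 0, 0, 0, 0.55], [0, 0, 0, 0, 0.55]]]}}

```text
t: 4.25
position: [0.5197, -0.0503, 0.0979]
ee_rot: [-180.0, 0.0, -114.8]
contact_force: [-0.5, 0.1, 0.7]
grip_width: 0.0661
```

```bash
python3 - <<'E'
from h import *
s=ctrl.get_state();print(s["position"],s["ee_rot"],s["grip_width"],s["wrist_torque"],s["contact_force"],s["qpos"])
im=ctrl.read_camera("scene");cv2.imwrite("pics/s3.png",im[:,:,::-1])
im=ctrl.read_camera("wrist");cv2.imwrite("pics/w3.png",im[:,:,::-1])
crop("pics/s3.png","pics/s3c.png",170,170,280,260,7)
crop("pics/w3.png","pics/w3c.png",160,180,400,360,3)
E
```

```text
[ 0.51973792 -0.05030044  0.09790666] [-1.79975212e+02  5.74499946e-03 -1.14810478e+02] 0.0660764886980765 [-0.05867424 -0.01114896 -0.00303252] [-0.53412826  0.11466981  0.71661623] [ 1.65858727e+01 -7.48003964e+00 -2.11949299e+01  1.24374724e-02
 -7.62627164e+01 -4.13993036e+01]
```

View pics/s3c.png

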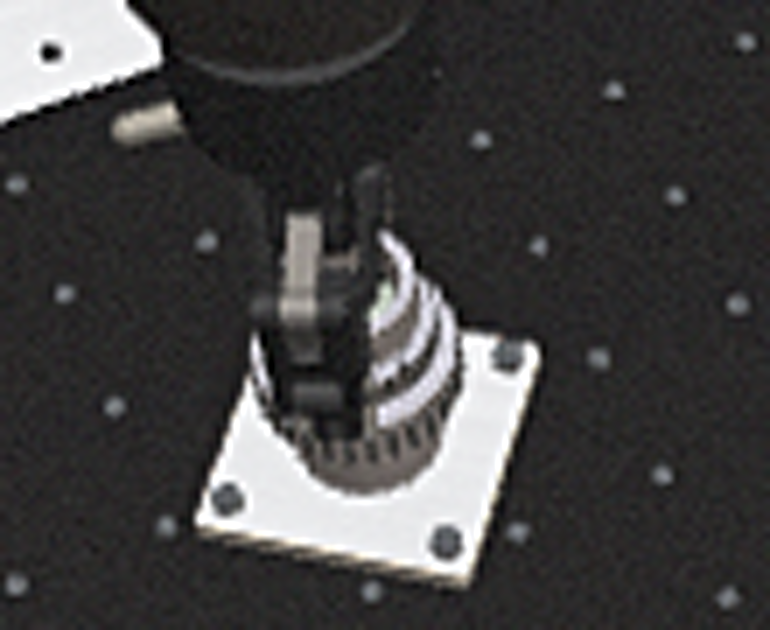

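View pics/w3c.png

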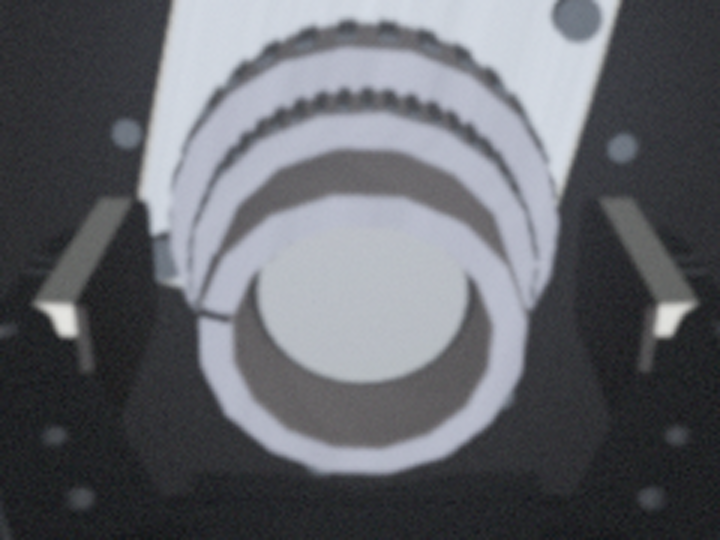

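Call:
{"api": "play_rows", "payload": {"increments": [[[0, 0, -0.035, 0, 0.4], [0, 0, 0, 0, 0.3], [0, 0, 0, 0, -0.2], [0, 0, 0, 0, -0.2], [0, 0, 0, 0, -0.2], [0, 0, 0, 0, -0.2], [0, 0, 0, 0, -0.2], [0, 0, 0, 0, -0.2]]], "force": 40}}

```text
t: 5.15
position: [0.5203, -0.0505, 0.0996]
ee_rot: [-179.9, 0.0, -114.8]
contact_force: [2.8, -1.9, 4.8]
grip_width: 0.05
```

```bash
cat > st.py <<'E'
from h import *
s=ctrl.get_state();print(round(s["t"],2),s["position"].round(4),s["ee_rot"].round(2),s["grip_width"].round(4),"T",s["wrist_torque"].round(3),"F",s["contact_force"].round(1),"q6",s["qpos"][5].round(2),"e6",s["effort"][5].round(3))
E
python3 st.py
```

```text
Traceback (most recent call last):
  File "st.py", line 2, in <module>
    s=ctrl.get_state();print(round(s["t"],2),s["position"].round(4),s["ee_rot"].round(2),s["grip_width"].round(4),"T",s["wrist_torque"].round(3),"F",s["contact_force"].round(1),"q6",s["qpos"][5].round(2),"e6",s["effort"][5].round(3))
                                                                                         ^^^^^^^^^^^^^^^^^^^^^
AttributeError: 'float' object has no attribute 'round'
```

```bash
sed -i 's/s\["grip_width"\].round(4)/round(float(s["grip_width"]),4)/' st.py; python3 st.py; python3 - <<'E'
from h import *
im=ctrl.read_camera("scene");cv2.imwrite("pics/s4.png",im[:,:,::-1])
im=ctrl.read_camera("wrist");cv2.imwrite("pics/w4.png",im[:,:,::-1])
crop("pics/s4.png","pics/s4c.png",190,190,260,250,11)
crop("pics/w4.png","pics/w4c.png",200,180,360,300,5)
E
```

```text
5.15 [ 0.5203 -0.0505  0.0996] [-1.7988e+02  3.0000e-02 -1.1481e+02] 0.05 T [-0.825 -1.168 -0.003] F [ 2.8 -1.9  4.8] q6 -41.4 e6 0.009
```

View pics/s4c.png

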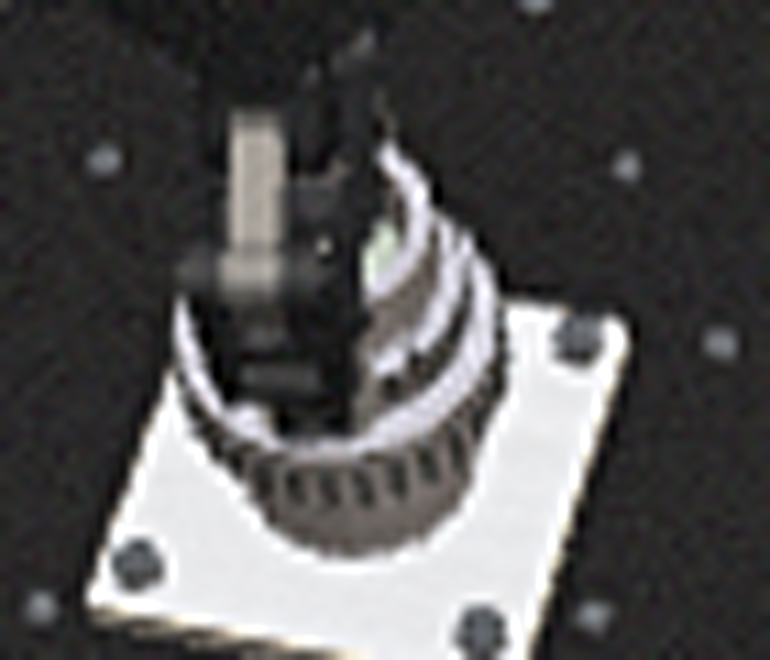

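View pics/w4c.png

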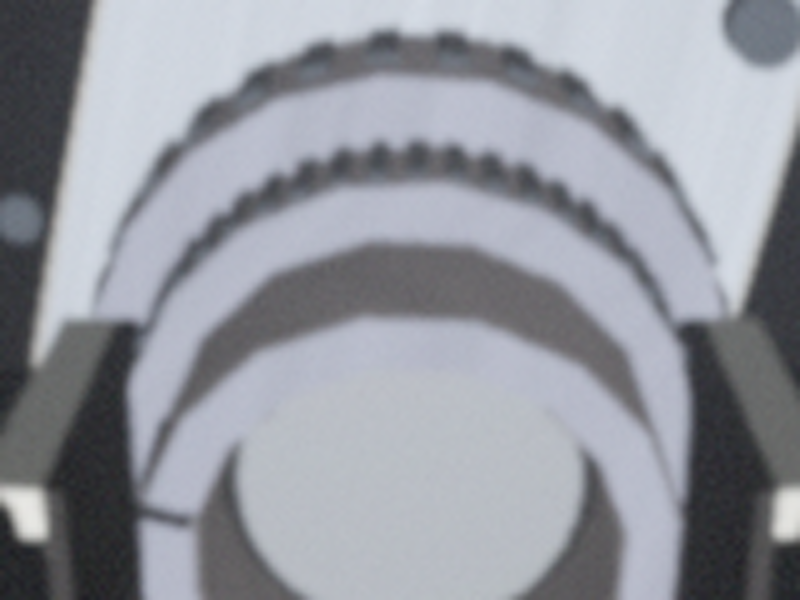

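```bash
python3 - <<'E'
from h import *
cs=ctrl.get_calibration("scene")
L=np.array([.5203,-.0505]);y=np.radians(-114.8);ty=np.array([np.sin(y),-np.cos(y)]);tx=np.array([np.cos(y),np.sin(y)])
S=lambda X:((proj(cs,X)-190)*11).round(0)
for sg in(1,-1):
  for r in(.026,.036):
    for z in(.072,.077,.082): print(sg,r,z,[S([*(L+sg*r*ty+o*tx),z]) for o in(-.011,.011)])
# check calib: lower ring top right/left extents, foot corners
for a in(-38.2+45,-38.2-45,-38.2+135,-38.2-135):
    print("foot",S([*(L+.0636*np.array([np.cos(np.radians(a)),np.sin(np.radians(a))])),.022]))
for a in(30,-60,-40,-80): print("lowtop",a,S([*(L+.032*np.array([np.cos(np.radians(a)),np.sin(np.radians(a))])),.072]))
E
```

```text
1 0.026 0.072 [array([385., 200.]), array([275., 201.])]
1 0.026 0.077 [array([383., 186.]), array([272., 186.])]
1 0.026 0.082 [array([381., 171.]), array([269., 172.])]
1 0.036 0.072 [array([388., 159.]), array([278., 160.])]
1 0.036 0.077 [array([386., 145.]), array([275., 145.])]
1 0.036 0.082 [array([383., 130.]), array([272., 131.])]
-1 0.026 0.072 [array([371., 419.]), array([257., 420.])]
-1 0.026 0.077 [array([369., 405.]), array([254., 406.])]
-1 0.026 0.082 [array([366., 391.]), array([252., 392.])]
-1 0.036 0.072 [array([368., 463.]), array([254., 464.])]
-1 0.036 0.077 [array([366., 449.]), array([251., 450.])]
-1 0.036 0.082 [array([363., 434.]), array([248., 435.])]
foot [499. 676.]
foot [ 66. 589.]
foot [618. 310.]
foot [202. 231.]
lowtop 30 [451. 386.]
lowtop -60 [219. 421.]
lowtop -40 [269. 441.]
lowtop -80 [181. 387.]
```

Call:
{"api": "play_rows", "payload": {"increments": [[[0, -0.01, -0.01, 0, -0.2], [0, -0.01, -0.01, 0, -0.2], [0, 0, 0, 0.2, -0.2], [0, 0, 0, 0.4, -0.2], [0, 0, 0, 0.4, -0.2], [0, 0, 0, 0.4, -0.2], [0, 0, 0, 0.4, -0.2], [0, 0, 0, 0.2, -0.2]]]}}

```text
t: 6.05
position: [0.5202, -0.0504, 0.0996]
ee_rot: [-180.0, 0.0, -130.9]
contact_force: [0.7, 0.3, 5.9]
grip_width: 0.0499
```

```bash
python3 st.py
```

```text
6.05 [ 0.5202 -0.0504  0.0996] [-1.7998e+02  2.0000e-02 -1.3093e+02] 0.0499 T [-0.316 -0.719  0.11 ] F [0.7 0.3 5.9] q6 -57.48 e6 -0.002
```

Call:
{"api": "play_rows", "payload": {"increments": [[[0, 0, 0, 0.3, -0.2], [0, 0, 0, 0.4, -0.2], [0, 0, 0, 0.4, -0.2], [0, 0, 0, 0.4, -0.2], [0, 0, 0, 0.4, -0.2], [0, 0, 0, 0.4, -0.2], [0, 0, 0, 0.2, -0.2], [0, 0, 0, 0, -0.2]]]}}

```text
t: 6.85
position: [0.5201, -0.0503, 0.0996]
ee_rot: [180.0, 0.0, -150.9]
contact_force: [1.7, -0.6, 6.5]
grip_width: 0.0501
```

```bash
python3 st.py; python3 - <<'E'
from h import *
im=ctrl.read_camera("scene");cv2.imwrite("pics/s5.png",im[:,:,::-1])
im=ctrl.read_camera("wrist");cv2.imwrite("pics/w5.png",im[:,:,::-1])
crop("pics/s5.png","pics/s5c.png",190,190,260,250,11)
crop("pics/w5.png","pics/w5c.png",200,180,360,300,5)
E
```

```text
6.85 [ 0.5201 -0.0503  0.0996] [ 1.7999e+02  2.0000e-02 -1.5087e+02] 0.0501 T [-0.155 -0.471  0.062] F [ 1.7 -0.6  6.5] q6 -77.42 e6 -0.325
```

View pics/s5c.png

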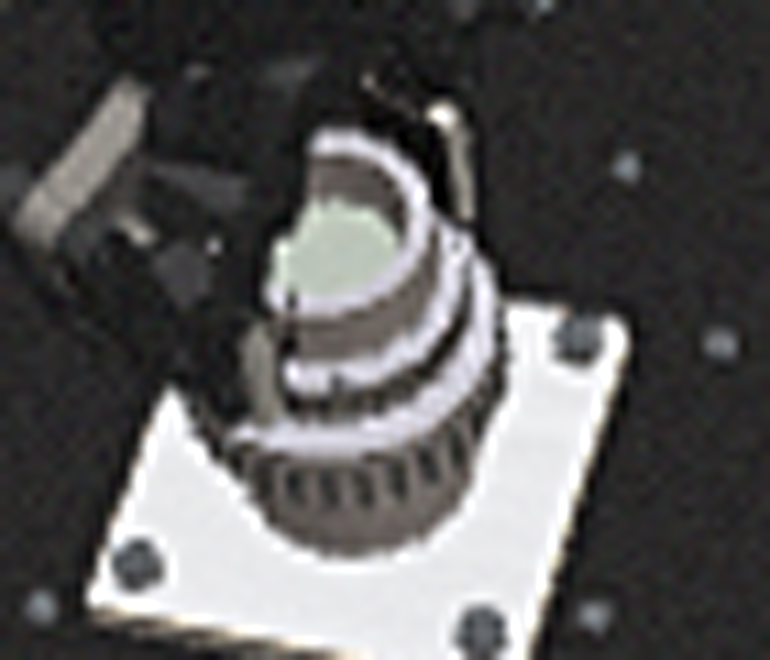

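View pics/w5c.png

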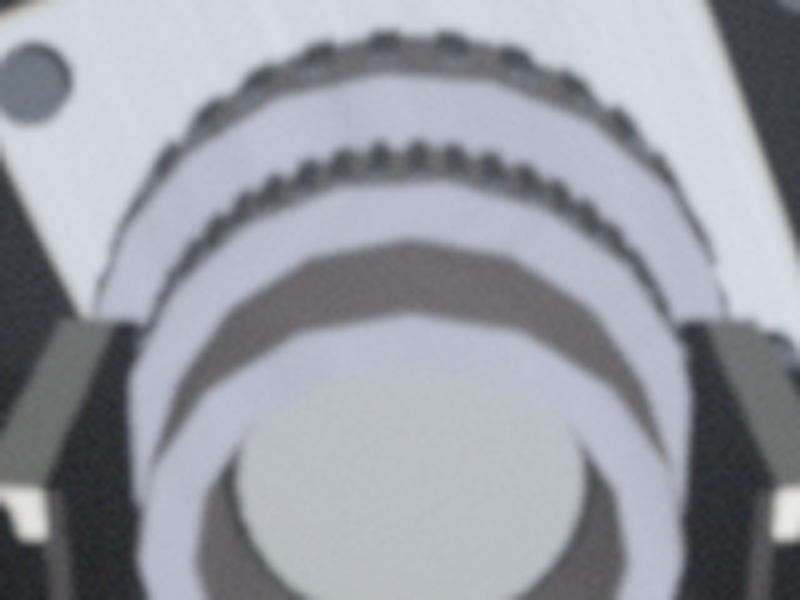

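Call:
{"api": "play_rows", "payload": {"increments": [[[0, 0, 0, 0.1, -0.2], [0, 0, 0, 0.15, -0.2], [0, 0, 0, 0.15, -0.2], [0, 0, 0, 0.15, -0.2], [0, 0, 0, 0.1, -0.2], [0, 0, 0, 0.1, -0.2], [0, 0, 0, 0, -0.2], [0, 0, 0, 0, -0.2]]]}}

```text
t: 7.75
position: [0.5201, -0.0503, 0.0996]
ee_rot: [180.0, 0.0, -156.8]
contact_force: [0.9, -1.0, 6.7]
grip_width: 0.0497
```

```bash
python3 st.py
```

```text
7.75 [ 0.5201 -0.0503  0.0996] [ 1.7999e+02  2.0000e-02 -1.5682e+02] 0.0497 T [-0.061 -0.396  0.109] F [ 0.9 -1.   6.7] q6 -83.38 e6 -0.088
```

Call:
{"api": "play_rows", "payload": {"increments": [[[0, 0, 0, 0.016, -0.2], [0, 0, 0, 0.016, -0.2], [0, 0, 0, 0.016, -0.2], [0, 0, 0, 0.016, -0.2], [0, 0, 0, 0.016, -0.2], [0, 0, 0, 0.016, -0.2], [0, 0, 0, 0.016, -0.2], [0, 0, 0, 0.016, -0.2]]]}}

```text
t: 8.55
position: [0.5201, -0.0502, 0.0996]
ee_rot: [180.0, 0.0, -157.8]
contact_force: [1.4, 0.7, 7.6]
grip_width: 0.0499
```

```bash
python3 st.py
```

```text
8.55 [ 0.5201 -0.0502  0.0996] [ 1.7998e+02  2.0000e-02 -1.5784e+02] 0.0499 T [-0.101 -0.35   0.172] F [1.4 0.7 7.6] q6 -84.4 e6 -0.09
```

Call:
{"api": "play_rows", "payload": {"increments": [[[0, 0, 0, 0.016, -0.2], [0, 0, 0, 0.016, -0.2], [0, 0, 0, 0.016, -0.2], [0, 0, 0, 0.016, -0.2], [0, 0, 0, 0.016, -0.2], [0, 0, 0, 0.016, -0.2], [0, 0, 0, 0.016, -0.2], [0, 0, 0, 0.016, -0.2]]]}}

```text
t: 9.35
position: [0.5201, -0.0502, 0.0996]
ee_rot: [180.0, 0.0, -158.9]
contact_force: [1.4, 0.2, 6.9]
grip_width: 0.05
```

```bash
python3 st.py
```

```text
9.35 [ 0.5201 -0.0502  0.0996] [ 1.7999e+02  2.0000e-02 -1.5887e+02] 0.05 T [-0.047 -0.339  0.103] F [1.4 0.2 6.9] q6 -85.42 e6 -0.09
```

Call:
{"api": "play_rows", "payload": {"increments": [[[0, 0, 0, 0.016, -0.2], [0, 0, 0, 0.016, -0.2], [0, 0, 0, 0.016, -0.2], [0, 0, 0, 0.016, -0.2], [0, 0, 0, 0.016, -0.2], [0, 0, 0, 0.016, -0.2], [0, 0, 0, 0, -0.2], [0, 0, 0, 0, -0.2]]]}}

```text
t: 10.15
position: [0.5201, -0.0502, 0.0996]
ee_rot: [180.0, 0.0, -159.6]
contact_force: [0.5, 0.9, 6.8]
grip_width: 0.0495
```

```bash
python3 st.py
```

```text
10.15 [ 0.5201 -0.0502  0.0996] [ 1.7998e+02  1.0000e-02 -1.5963e+02] 0.0495 T [-0.038 -0.356  0.044] F [0.5 0.9 6.8] q6 -86.19 e6 -0.115
```

Call:
{"api": "play_rows", "payload": {"increments": [[[0, 0, 0, 0.016, -0.2], [0, 0, 0, 0.016, -0.2], [0, 0, 0, 0.016, -0.2], [0, 0, 0, 0.016, -0.2], [0, 0, 0, 0.016, -0.2], [0, 0, 0, 0.016, -0.2], [0, 0, 0, 0.016, -0.2], [0, 0, 0, 0.016, -0.2]]]}}

```text
t: 10.95
position: [0.5201, -0.0502, 0.0997]
ee_rot: [180.0, 0.0, -160.7]
contact_force: [0.2, -0.1, 6.8]
grip_width: 0.0501
```

```bash
python3 st.py
```

```text
10.95 [ 0.5201 -0.0502  0.0997] [ 1.7998e+02  2.0000e-02 -1.6066e+02] 0.0501 T [-0.021 -0.402  0.108] F [ 0.2 -0.1  6.8] q6 -87.22 e6 -0.09
```

Call:
{"api": "play_rows", "payload": {"increments": [[[0, 0, 0, 0.016, -0.2], [0, 0, 0, 0.016, -0.2], [0, 0, 0, 0.016, -0.2], [0, 0, 0, 0.016, -0.2], [0, 0, 0, 0.016, -0.2], [0, 0, 0, 0, -0.2], [0, 0, 0, 0, -0.2], [0, 0, 0, 0, -0.2]]]}}

```text
t: 11.75
position: [0.5201, -0.0502, 0.0996]
ee_rot: [180.0, 0.0, -161.3]
contact_force: [2.2, 0.7, 6.3]
grip_width: 0.05
```

```bash
python3 st.py
```

```text
11.75 [ 0.5201 -0.0502  0.0996] [ 1.7998e+02  1.0000e-02 -1.6130e+02] 0.05 T [-0.047 -0.358  0.118] F [2.2 0.7 6.3] q6 -87.85 e6 -0.113
```

Call:
{"api": "play_rows", "payload": {"increments": [[[0, 0, 0, 0.016, -0.2], [0, 0, 0, 0.016, -0.2], [0, 0, 0, 0.016, -0.2], [0, 0, 0, 0.016, -0.2], [0, 0, 0, 0.016, -0.2], [0, 0, 0, 0.016, -0.2], [0, 0, 0, 0.016, -0.2], [0, 0, 0, 0.016, -0.2]]]}}

```text
t: 12.55
position: [0.5201, -0.0502, 0.0996]
ee_rot: [180.0, 0.0, -162.3]
contact_force: [0.9, -0.1, 7.2]
grip_width: 0.05
```

```bash
python3 st.py
```

```text
12.55 [ 0.5201 -0.0502  0.0996] [ 1.7998e+02  1.0000e-02 -1.6232e+02] 0.05 T [ 0.02  -0.371  0.092] F [ 0.9 -0.1  7.2] q6 -88.88 e6 -0.091
```

Call:
{"api": "play_rows", "payload": {"increments": [[[0, 0, 0, 0.016, -0.2], [0, 0, 0, 0.016, -0.2], [0, 0, 0, 0.016, -0.2], [0, 0, 0, 0.016, -0.2], [0, 0, 0, 0.016, -0.2], [0, 0, 0, 0.016, -0.2], [0, 0, 0, 0, -0.2], [0, 0, 0, 0, -0.2]]]}}

```text
t: 13.35
position: [0.5201, -0.0502, 0.0996]
ee_rot: [180.0, 0.0, -163.1]
contact_force: [1.2, 0.3, 6.2]
grip_width: 0.0501
```

```bash
python3 st.py
```

```text
13.35 [ 0.5201 -0.0502  0.0996] [ 1.7998e+02  1.0000e-02 -1.6309e+02] 0.0501 T [ 0.039 -0.417  0.056] F [1.2 0.3 6.2] q6 -89.64 e6 -0.115
```

Call:
{"api": "play_rows", "payload": {"increments": [[[0, 0, 0, 0.016, -0.2], [0, 0, 0, 0.016, -0.2], [0, 0, 0, 0.016, -0.2], [0, 0, 0, 0.016, -0.2], [0, 0, 0, 0.016, -0.2], [0, 0, 0, 0.016, -0.2], [0, 0, 0, 0.016, -0.2], [0, 0, 0, 0.016, -0.2]]]}}

```text
t: 14.15
position: [0.5201, -0.0502, 0.0996]
ee_rot: [180.0, 0.0, -164.1]
contact_force: [0.2, -0.1, 6.4]
grip_width: 0.0501
```

```bash
python3 st.py
```

```text
14.15 [ 0.5201 -0.0502  0.0996] [ 1.7998e+02  1.0000e-02 -1.6411e+02] 0.0501 T [ 0.024 -0.259  0.096] F [ 0.2 -0.1  6.4] q6 -90.67 e6 -0.091
```

Call:
{"api": "play_rows", "payload": {"increments": [[[0, 0, 0, 0.016, -0.2], [0, 0, 0, 0.016, -0.2], [0, 0, 0, 0.016, -0.2], [0, 0, 0, 0.016, -0.2], [0, 0, 0, 0.016, -0.2], [0, 0, 0, 0.016, -0.2], [0, 0, 0, 0.016, -0.2], [0, 0, 0, 0.016, -0.2]]]}}

```text
t: 14.95
position: [0.5201, -0.0502, 0.0997]
ee_rot: [180.0, 0.0, -165.1]
contact_force: [1.3, 1.1, 7.1]
grip_width: 0.0496
```

```bash
python3 st.py
```

```text
14.95 [ 0.5201 -0.0502  0.0997] [ 1.7998e+02  2.0000e-02 -1.6514e+02] 0.0496 T [ 0.02  -0.318  0.069] F [1.3 1.1 7.1] q6 -91.7 e6 -0.091
```

Call:
{"api": "play_rows", "payload": {"increments": [[[0, 0, 0, 0.016, -0.2], [0, 0, 0, 0.016, -0.2], [0, 0, 0, 0.016, -0.2], [0, 0, 0, 0.016, -0.2], [0, 0, 0, 0.016, -0.2], [0, 0, 0, 0.016, -0.2], [0, 0, 0, 0.016, -0.2], [0, 0, 0, 0.016, -0.2]]]}}

```text
t: 15.75
position: [0.5201, -0.0502, 0.0996]
ee_rot: [180.0, 0.0, -166.2]
contact_force: [1.3, 0.5, 7.0]
grip_width: 0.05
```

```bash
python3 st.py
```

```text
15.75 [ 0.5201 -0.0502  0.0996] [ 1.7998e+02  1.0000e-02 -1.6616e+02] 0.05 T [ 0.041 -0.318  0.105] F [1.3 0.5 7. ] q6 -92.72 e6 -0.091
```

Call:
{"api": "play_rows", "payload": {"increments": [[[0, 0, 0, 0.016, -0.2], [0, 0, 0, 0.016, -0.2], [0, 0, 0, 0.016, -0.2], [0, 0, 0, 0.016, -0.2], [0, 0, 0, 0.016, -0.2], [0, 0, 0, 0.016, -0.2], [0, 0, 0, 0.016, -0.2], [0, 0, 0, 0.016, -0.2]]]}}

```text
t: 16.55
position: [0.5201, -0.0502, 0.0996]
ee_rot: [180.0, 0.0, -167.2]
contact_force: [0.8, 0.3, 7.0]
grip_width: 0.0499
```

```bash
python3 st.py
```

```text
16.55 [ 0.5201 -0.0502  0.0996] [ 1.7998e+02  1.0000e-02 -1.6719e+02] 0.0499 T [ 0.048 -0.324  0.115] F [0.8 0.3 7. ] q6 -93.74 e6 -0.091
```

Call:
{"api": "play_rows", "payload": {"increments": [[[0, 0, 0, 0.016, -0.2], [0, 0, 0, 0.016, -0.2], [0, 0, 0, 0.016, -0.2], [0, 0, 0, 0.016, -0.2], [0, 0, 0, 0.016, -0.2], [0, 0, 0, 0.016, -0.2], [0, 0, 0, 0.016, -0.2], [0, 0, 0, 0.016, -0.2]]]}}

```text
t: 17.35
position: [0.5201, -0.0502, 0.0996]
ee_rot: [180.0, 0.0, -168.2]
contact_force: [0.7, 0.5, 6.7]
grip_width: 0.0503
```

```bash
python3 st.py
```

```text
17.35 [ 0.5201 -0.0502  0.0996] [ 1.7997e+02  1.0000e-02 -1.6821e+02] 0.0503 T [ 0.09  -0.305  0.12 ] F [0.7 0.5 6.7] q6 -94.77 e6 -0.091
```

Call:
{"api": "play_rows", "payload": {"increments": [[[0, 0, 0, 0.016, -0.2], [0, 0, 0, 0.016, -0.2], [0, 0, 0, 0.016, -0.2], [0, 0, 0, 0.016, -0.2], [0, 0, 0, 0.016, -0.2], [0, 0, 0, 0.016, -0.2], [0, 0, 0, 0.016, -0.2], [0, 0, 0, 0.016, -0.2]]]}}

```text
t: 18.15
position: [0.5201, -0.0502, 0.0996]
ee_rot: [180.0, 0.0, -169.2]
contact_force: [1.7, -0.2, 7.4]
grip_width: 0.0499
```

```bash
python3 st.py
```

```text
18.15 [ 0.5201 -0.0502  0.0996] [ 1.7998e+02  1.0000e-02 -1.6923e+02] 0.0499 T [ 0.138 -0.254  0.092] F [ 1.7 -0.2  7.4] q6 -95.79 e6 -0.091
```

Call:
{"api": "play_rows", "payload": {"increments": [[[0, 0, 0, 0.016, -0.2], [0, 0, 0, 0.016, -0.2], [0, 0, 0, 0.016, -0.2], [0, 0, 0, 0.016, -0.2], [0, 0, 0, 0.016, -0.2], [0, 0, 0, 0.016, -0.2], [0, 0, 0, 0.016, -0.2], [0, 0, 0, 0.016, -0.2]]]}}

```text
t: 18.95
position: [0.5201, -0.0501, 0.0996]
ee_rot: [180.0, 0.0, -170.3]
contact_force: [1.4, 0.2, 6.5]
grip_width: 0.0495
```

```bash
python3 st.py
```

```text
18.95 [ 0.5201 -0.0501  0.0996] [ 1.7997e+02  1.0000e-02 -1.7026e+02] 0.0495 T [ 0.078 -0.264  0.113] F [1.4 0.2 6.5] q6 -96.82 e6 -0.091
```

Call:
{"api": "play_rows", "payload": {"increments": [[[0, 0, 0, 0.016, -0.2], [0, 0, 0, 0.016, -0.2], [0, 0, 0, 0.016, -0.2], [0, 0, 0, 0.016, -0.2], [0, 0, 0, 0.016, -0.2], [0, 0, 0, 0.016, -0.2], [0, 0, 0, 0.016, -0.2], [0, 0, 0, 0.016, -0.2]]]}}

```text
t: 19.75
position: [0.5201, -0.0502, 0.0996]
ee_rot: [180.0, 0.0, -171.3]
contact_force: [0.5, -0.4, 7.0]
grip_width: 0.0501
```

```bash
python3 st.py
```

```text
19.75 [ 0.5201 -0.0502  0.0996] [ 1.7997e+02  1.0000e-02 -1.7128e+02] 0.0501 T [ 0.088 -0.279  0.135] F [ 0.5 -0.4  7. ] q6 -97.84 e6 -0.091
```

Call:
{"api": "play_rows", "payload": {"increments": [[[0, 0, 0, 0.016, -0.2], [0, 0, 0, 0.016, -0.2], [0, 0, 0, 0.016, -0.2], [0, 0, 0, 0.016, -0.2], [0, 0, 0, 0.016, -0.2], [0, 0, 0, 0.016, -0.2], [0, 0, 0, 0.016, -0.2], [0, 0, 0, 0.016, -0.2]]]}}

```text
t: 20.55
position: [0.5201, -0.0502, 0.0996]
ee_rot: [180.0, 0.0, -172.3]
contact_force: [1.0, 0.3, 6.1]
grip_width: 0.0497
```

```bash
python3 st.py
```

```text
20.55 [ 0.5201 -0.0502  0.0996] [ 1.7997e+02  1.0000e-02 -1.7231e+02] 0.0497 T [ 0.112 -0.288  0.144] F [1.  0.3 6.1] q6 -98.87 e6 -0.091
```

Call:
{"api": "play_rows", "payload": {"increments": [[[0, 0, 0, 0.016, -0.2], [0, 0, 0, 0.016, -0.2], [0, 0, 0, 0.016, -0.2], [0, 0, 0, 0.016, -0.2], [0, 0, 0, 0.016, -0.2], [0, 0, 0, 0.016, -0.2], [0, 0, 0, 0.016, -0.2], [0, 0, 0, 0.016, -0.2]]]}}

```text
t: 21.35
position: [0.5201, -0.0501, 0.0996]
ee_rot: [180.0, 0.0, -173.3]
contact_force: [1.4, 0.2, 6.9]
grip_width: 0.0497
```

```bash
python3 st.py;python3 - <<'E'
from h import *
im=ctrl.read_camera("scene");cv2.imwrite("pics/s6.png",im[:,:,::-1])
crop("pics/s6.png","pics/s6c.png",190,190,260,250,11)
E
```

```text
21.35 [ 0.5201 -0.0501  0.0996] [ 1.7997e+02  1.0000e-02 -1.7331e+02] 0.0497 T [ 0.119 -0.244  0.289] F [1.4 0.2 6.9] q6 -99.88 e6 -0.245
```

View pics/s6c.png

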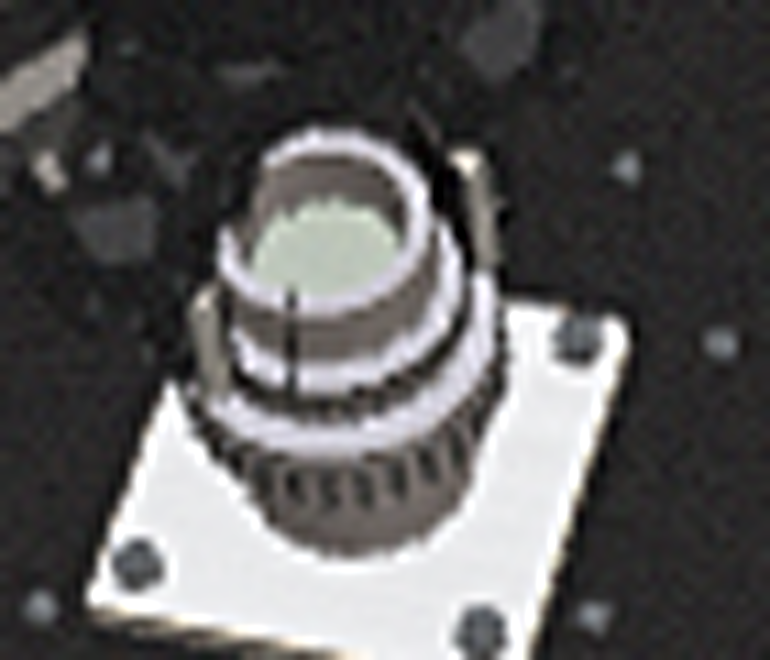

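Call:
{"api": "play_rows", "payload": {"increments": [[[0, 0, 0, 0.01, -0.2], [0, 0, 0, 0.01, -0.2], [0, 0, 0, 0.01, -0.2], [0, 0, 0, 0.01, -0.2], [0, 0, 0, 0, -0.2], [0, 0, 0, 0, -0.2], [0, 0, 0, 0, -0.2], [0, 0, 0, 0, -0.2]]]}}

```text
t: 22.2
position: [0.52, -0.0501, 0.0996]
ee_rot: [180.0, 0.0, -173.6]
contact_force: [0.5, 0.6, 6.4]
grip_width: 0.0503
```

```bash
python3 st.py
```

```text
22.2 [ 0.52   -0.0501  0.0996] [ 179.97    0.   -173.62] 0.0503 T [ 0.085 -0.275  0.39 ] F [0.5 0.6 6.4] q6 -100.18 e6 -0.345
```

Call:
{"api": "play_rows", "payload": {"increments": [[[0, 0, 0, 0.01, -0.2], [0, 0, 0, 0.01, -0.2], [0, 0, 0, 0, -0.2], [0, 0, 0, 0, -0.2], [0, 0, 0, 0, -0.2], [0, 0, 0, 0, -0.2], [0, 0, 0, 0, -0.2], [0, 0, 0, 0, -0.2]]]}}

```text
t: 23.0
position: [0.5201, -0.0501, 0.0996]
ee_rot: [180.0, 0.0, -173.8]
contact_force: [1.0, 0.9, 7.4]
grip_width: 0.0499
```

```bash
python3 st.py; python3 -c "
from h import *
for i in range(3):
    ctrl.read_camera('top'); s=ctrl.get_state();print(s['wrist_torque'][2],s['effort'][5])"
```

```text
23.0 [ 0.5201 -0.0501  0.0996] [ 1.7998e+02  1.0000e-02 -1.7378e+02] 0.0499 T [ 0.047 -0.221  0.352] F [1.  0.9 7.4] q6 -100.34 e6 -0.381
0.393012439018249 -0.38115816190838814
0.4060516055461989 -0.3810647875070572
0.40796986888708875 -0.3809921722859144
```

Call:
{"api": "play_rows", "payload": {"increments": [[[0, 0, 0, 0.012, -0.2], [0, 0, 0, 0, -0.2], [0, 0, 0, 0, -0.2], [0, 0, 0, 0, -0.2], [0, 0, 0, 0, -0.2], [0, 0, 0, 0, -0.2], [0, 0, 0, 0, -0.2], [0, 0, 0, 0, -0.2]]]}}

```text
t: 23.95
position: [0.5201, -0.0501, 0.0996]
ee_rot: [180.0, 0.0, -173.9]
contact_force: [0.8, 0.2, 6.5]
grip_width: 0.0498
```

```bash
python3 st.py; python3 -c "
from h import *
for i in range(3):
    ctrl.read_camera('top'); s=ctrl.get_state();print(s['wrist_torque'][2],s['effort'][5])"
```

```text
23.95 [ 0.5201 -0.0501  0.0996] [ 179.98    0.   -173.87] 0.0498 T [ 0.201 -0.279  0.39 ] F [0.8 0.2 6.5] q6 -100.43 e6 -0.403
0.43250202274845007 -0.4025098867714405
0.3778471197899643 -0.40245652198791504
0.43873458728175974 -0.40232774801552296
```

Call:
{"api": "play_rows", "payload": {"increments": [[[0, 0, 0, 0, 0.6], [0, 0, 0, 0, 0.6], [0, 0, 0, 0, 0.6], [0, 0, 0, 0, 0.6], [0, 0, -0.3, 0, 0.6], [0, 0, -0.6, 0, 0.6], [0, 0, -0.9, 0, 0.6], [0, 0, -0.9, 0, 0.6]]]}}

```text
t: 24.9
position: [0.5198, -0.0506, 0.1816]
ee_rot: [-180.0, -0.0, -173.9]
contact_force: [1.1, -0.5, 0.8]
grip_width: 0.0682
```

```bash
python3 st.py;python3 - <<'E'
from h import *
cw=ctrl.get_calibration("wrist");s=ctrl.get_state()
im=ctrl.read_camera("wrist");cv2.imwrite("pics/w7.png",im[:,:,::-1])
im=ctrl.read_camera("scene");cv2.imwrite("pics/s7.png",im[:,:,::-1])
crop("pics/s7.png","pics/s7c.png",190,190,260,250,11)
np.savez("w7.npz",pos=s["position"],**cw)
d=np.array([.637,.171])-s["position"][:2];y=np.radians(s["ee_rot"][2])
print(d[0]*np.cos(y)+d[1]*np.sin(y),d[0]*np.sin(y)-d[1]*np.cos(y))
E
```

```text
24.9 [ 0.5198 -0.0506  0.1816] [-1.7999e+02 -2.0000e-02 -1.7391e+02] 0.0682 T [ 0.048 -0.109 -0.045] F [ 1.1 -0.5  0.8] q6 -100.45 e6 -0.0
-0.1400327823493308 0.20795060801882642
```

View pics/s7c.png

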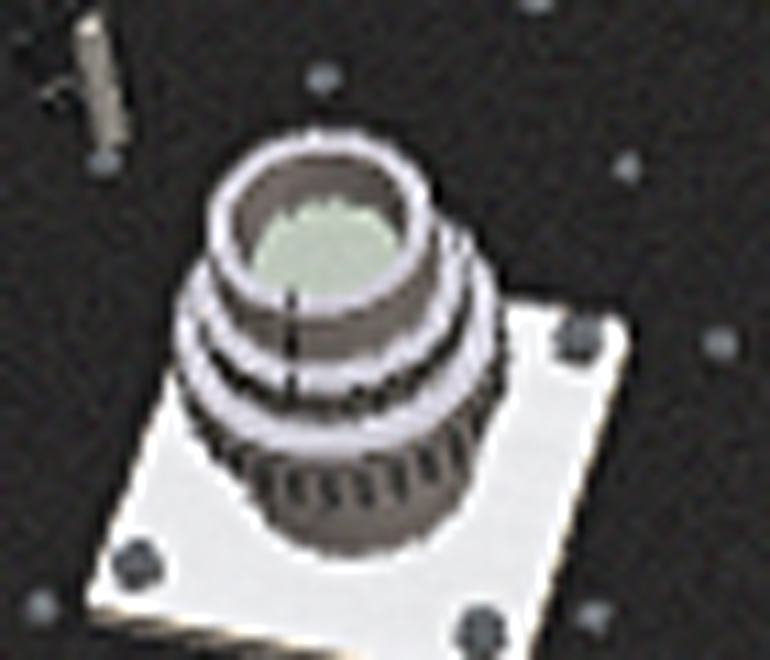

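View pics/w7.png

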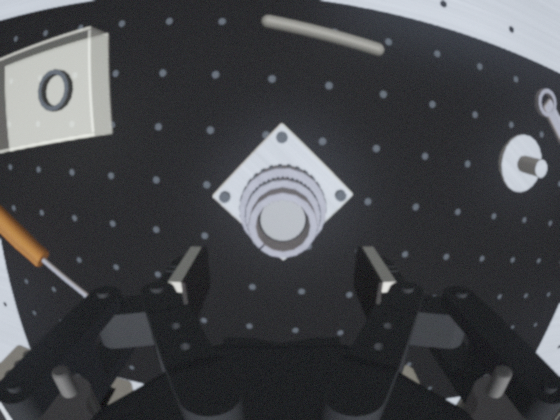

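Call:
{"api": "play_rows", "payload": {"increments": [[[-0.58, 0.87, -0.2, 0, 0.6], [-0.58, 0.87, -0.2, 0, 0.6], [-0.58, 0.87, -0.2, 0, 0.6], [-0.58, 0.87, -0.2, 0, 0.6], [-0.58, 0.87, -0.2, 0, 0.3], [-0.58, 0.87, -0.2, 0, 0.1], [-0.58, 0.87, 0, 0, 0], [-0.58, 0.83, 0, 0, 0]]]}}

```text
t: 25.8
position: [0.6369, 0.172, 0.2166]
ee_rot: [180.0, 0.0, -173.9]
contact_force: [0.8, -0.6, 0.0]
grip_width: 0.0428
```

Call:
{"api": "play_rows", "payload": {"increments": [[[0, 0, 0.2, 0, 0], [0, 0, 0.2, 0, 0], [0, 0, 0.3, 0, 0], [0, 0, 0.2, 0, 0], [0, 0, 0, 0, 0], [0, 0, 0, 0, 0], [0, 0, 0, 0, 0], [0, 0, 0, 0, 0]]]}}

```text
t: 26.6
position: [0.6366, 0.1706, 0.1899]
ee_rot: [180.0, 0.0, -173.9]
contact_force: [-0.3, -0.2, 0.8]
grip_width: 0.0428
```

```bash
python3 st.py;python3 - <<'E'
from h import *
cw=ctrl.get_calibration("wrist");s=ctrl.get_state()
im=ctrl.read_camera("wrist");cv2.imwrite("pics/w8.png",im[:,:,::-1])
np.savez("w8.npz",pos=s["position"],**cw)
E
```

```text
26.6 [0.6366 0.1706 0.1899] [ 1.7998e+02  5.0000e-02 -1.7391e+02] 0.0428 T [-0.011 -0.009  0.069] F [-0.3 -0.2  0.8] q6 -116.27 e6 0.0
```

View pics/w8.png

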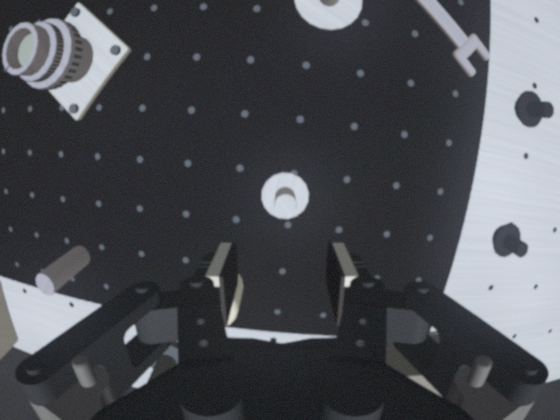

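```bash
cat > fit.py <<'E'
from h import *
from scipy.optimize import least_squares
def circ(im,cal,c0,rng,z,sign,rmin=None,angs=np.arange(-180,180,4),thr=15):
    g=cv2.GaussianBlur(cv2.imread(im,0),(0,0),.7).astype(np.float32);P=[]
    for a in np.radians(angs):
        rs=np.arange(rng[0],rng[1],.25);p=np.array([[c0[0]+r*np.cos(a),c0[1]+r*np.sin(a)] for r in rs],np.float32)
        v=cv2.remap(g,p[:,:1].copy(),p[:,1:].copy(),1).ravel();d=sign*np.gradient(v,.25)
        k=np.argmax(d)
        if d[k]>thr: P.append(onzw(cal,*map(float,p[k]),z)[:2])
    P=np.array(P)
    f=least_squares(lambda q:np.hypot(P[:,0]-q[0],P[:,1]-q[1])-q[2],[*P.mean(0),.02],loss="soft_l1",f_scale=.0003)
    return len(P),f.x,np.median(abs(f.fun))
def tool(d,yaw):
    y=np.radians(yaw);return np.array([d[0]*np.cos(y)+d[1]*np.sin(y),d[0]*np.sin(y)-d[1]*np.cos(y)])
E
python3 - <<'E'
from fit import *
c7=dict(np.load("w7.npz"))
r=circ("pics/w7.png",c7,(283,226),(20,36),.106,1);print("bore7",r,"true .5200 -.0503 err tool",tool(r[1][:2]-[.52,-.0503],-173.9))
c2=dict(np.load("w2.npz"));r=circ("pics/w2.png",c2,(282.5,233),(22,36),.106,1);print("bore2",r,tool(r[1][:2]-[.52,-.0503],-114.9))
c8=dict(np.load("w8.npz"))
r=circ("pics/w8.png",c8,(285,195),(15,32),.028,-1);print("flange",r,tool(r[1][:2]-c8["pos"][:2],-173.9))
crop("pics/w8.png","pics/w8c.png",245,160,330,230,9)
E
```

```text
bore7 (63, array([ 0.51927944, -0.05007876,  0.01688765]), np.float64(0.00014429067762148154)) true .5200 -.0503 err tool [0.00069297 0.00029656]
bore2 (60, array([ 0.51961116, -0.05028539,  0.01685565]), np.float64(0.00011498303947709079)) [0.00015047 0.00035884]
flange (90, array([0.63756288, 0.17354338, 0.02127171]), np.float64(0.00012853540229635849)) [-0.00130816  0.00278008]
```

View pics/w8c.png

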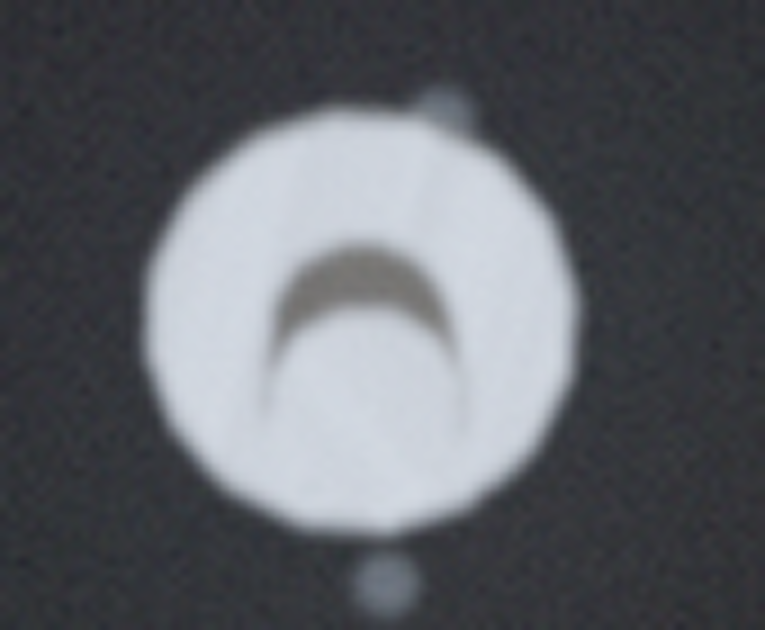

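Call:
{"api": "play_rows", "payload": {"increments": [[[-0.057, 0.087, 0.2, 0, 0], [0, 0, 0.5, 0, 0], [0, 0, 0.6, 0, 0], [0, 0, 0.6, 0, 0], [0, 0, 0.5, 0, 0], [0, 0, 0.2, 0, 0], [0, 0, 0, 0, 0], [0, 0, 0, 0, 0]]]}}

```text
t: 27.45
position: [0.6382, 0.1735, 0.112]
ee_rot: [180.0, 0.1, -173.9]
contact_force: [0.8, 0.4, 0.0]
grip_width: 0.0426
```

```bash
python3 st.py;python3 - <<'E'
from fit import *
c=ctrl.get_calibration("wrist");s=ctrl.get_state()
im=ctrl.read_camera("wrist");cv2.imwrite("pics/w9.png",im[:,:,::-1])
crop("pics/w9.png","pics/w9c.png",200,170,360,290,5)
r=circ("pics/w9.png",c,projw(c,np.array([.6383,.1731,.028])),(20,50),.028,-1);print("flange",r,tool(r[1][:2]-s["position"][:2],-173.9))
E
```

```text
27.45 [0.6382 0.1735 0.112 ] [ 1.800e+02  5.000e-02 -1.739e+02] 0.0426 T [ 0.025 -0.023 -0.038] F [0.8 0.4 0. ] q6 -116.41 e6 -0.0
flange (90, array([0.63755938, 0.17365563, 0.02118425]), np.float64(0.00015543701594176833)) [0.00063215 0.00018998]
```

View pics/w9c.png

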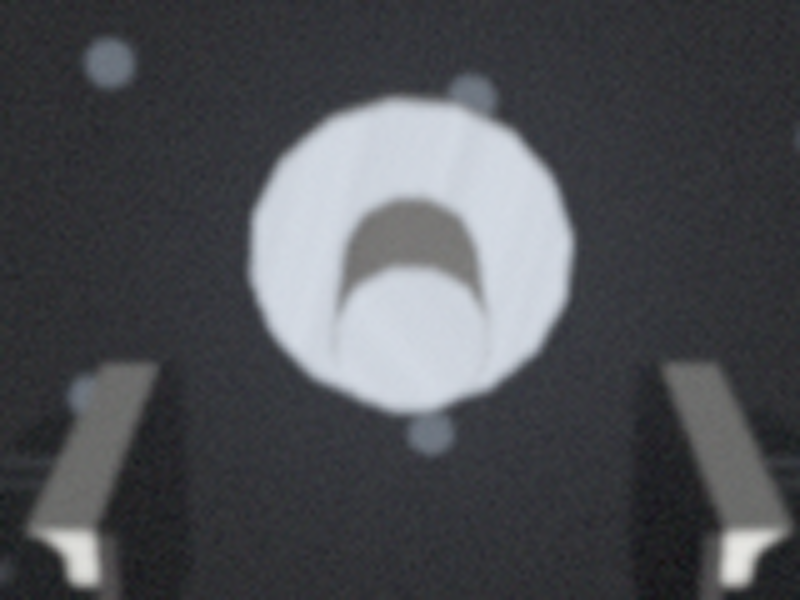

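Call:
{"api": "play_rows", "payload": {"increments": [[[0, 0, 0.4, 0, 0], [0, 0, 0.5, 0, 0], [0, 0, 0.4, 0, 0], [0, 0, 0.3, 0, 0], [0, 0, 0.2, 0, 0], [0, 0, 0, 0, 0], [0, 0, 0, 0, 0], [0, 0, 0, 0, 0]]]}}

```text
t: 28.3
position: [0.6383, 0.1736, 0.0581]
ee_rot: [180.0, 0.1, -173.9]
contact_force: [0.6, -0.6, 0.9]
grip_width: 0.0426
```

```bash
python3 st.py;python3 - <<'E'
from fit import *
im=ctrl.read_camera("scene");cv2.imwrite("pics/s10.png",im[:,:,::-1])
crop("pics/s10.png","pics/s10c.png",300,195,370,250,11)
im=ctrl.read_camera("wrist");cv2.imwrite("pics/w10.png",im[:,:,::-1])
crop("pics/w10.png","pics/w10c.png",200,170,360,290,5)
E
```

```text
28.3 [0.6383 0.1736 0.0581] [ 1.7998e+02  7.0000e-02 -1.7390e+02] 0.0426 T [0.035 0.062 0.021] F [ 0.6 -0.6  0.9] q6 -116.41 e6 0.0
```

View pics/s10c.png

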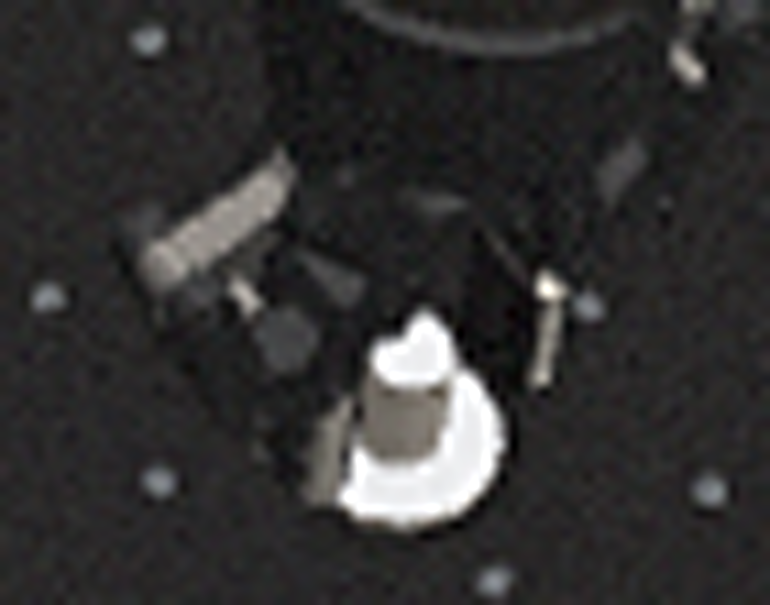

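View pics/w10c.png

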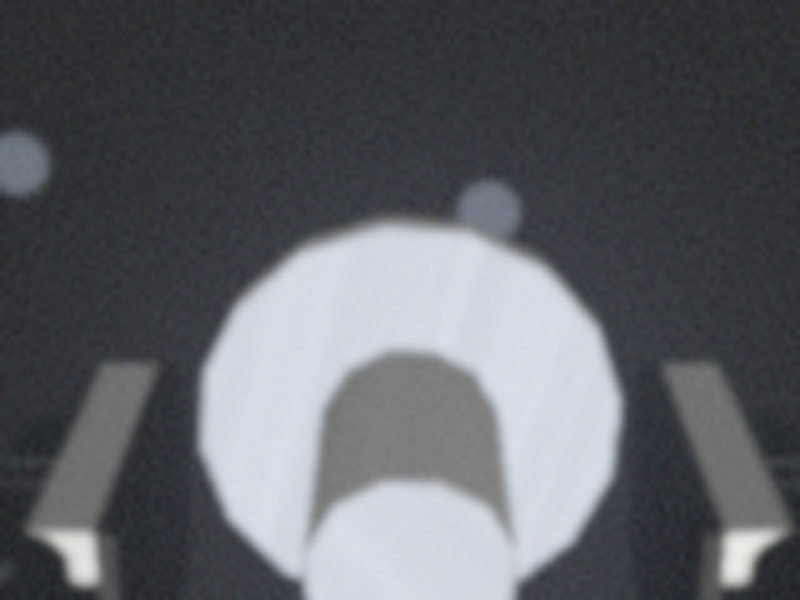

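Call:
{"api": "play_rows", "payload": {"increments": [[[0, 0, -0.03, 0, -0.2], [0, 0, 0, 0, -0.35], [0, 0, 0, 0, -0.45], [0, 0, 0, 0, -0.55], [0, 0, 0, 0, -0.65], [0, 0, 0, 0, -0.8], [0, 0, 0, 0, -0.9], [0, 0, 0, 0, -0.9]]], "force": 25}}

```text
t: 29.2
position: [0.6379, 0.1735, 0.0582]
ee_rot: [180.0, 0.0, -173.9]
contact_force: [0.9, -0.2, 1.2]
grip_width: 0.017
```

```bash
python3 st.py;python3 - <<'E'
from fit import *
im=ctrl.read_camera("wrist");cv2.imwrite("pics/w11.png",im[:,:,::-1])
crop("pics/w11.png","pics/w11c.png",200,170,360,290,5)
E
```

```text
29.2 [0.6379 0.1735 0.0582] [ 1.7999e+02  1.0000e-02 -1.7390e+02] 0.017 T [ 0.12  -0.064 -0.007] F [ 0.9 -0.2  1.2] q6 -116.41 e6 -0.0
```

View pics/w11c.png

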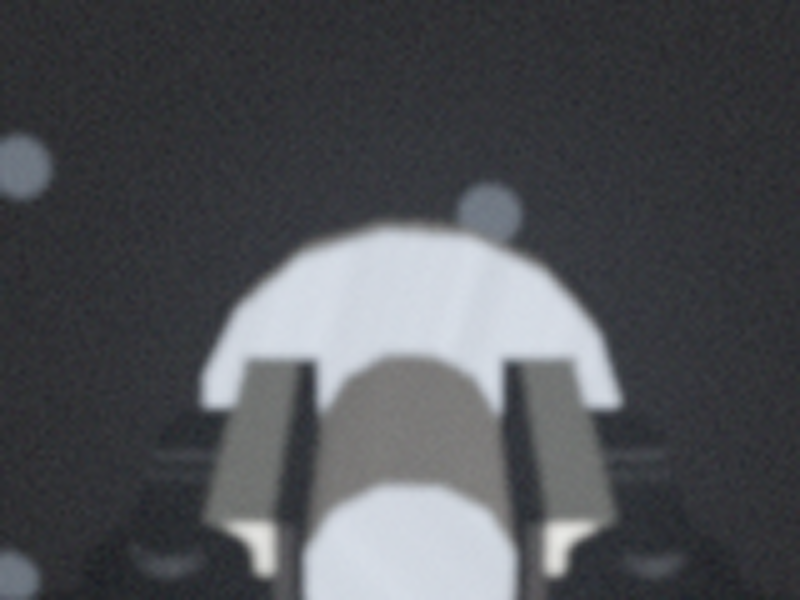

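Call:
{"api": "play_rows", "payload": {"increments": [[[0, 0, -0.2, 0, -0.9], [0, 0, -0.5, 0, -0.9], [0, 0, -0.7, 0, -0.9], [0, 0, -0.8, 0, -0.9], [0, 0, -0.8, 0, -0.9], [0, 0, -0.7, 0, -0.9], [0, 0, -0.3, 0, -0.9], [0, 0, 0, 0, -0.9]]]}}

```text
t: 30.05
position: [0.6385, 0.1737, 0.1805]
ee_rot: [179.9, 0.2, -173.9]
contact_force: [-0.7, 0.1, -1.0]
grip_width: 0.0172
```

Call:
{"api": "play_rows", "payload": {"increments": [[[0.3, -0.4, 0, 0, -0.9], [0.6, -0.9, 0, 0, -0.9], [0.65, -1.0, 0, 0, -0.9], [0.65, -1.0, 0, 0, -0.9], [0.65, -1.0, 0, 0, -0.9], [0.65, -1.0, 0, 0, -0.9], [0.6, -0.9, 0, 0, -0.9], [0.3, -0.5, 0, 0, -0.9]]]}}

```text
t: 30.85
position: [0.5264, -0.0421, 0.1771]
ee_rot: [180.0, -0.1, -174.0]
contact_force: [0.6, -0.1, -0.9]
grip_width: 0.0173
```

Call:
{"api": "play_rows", "payload": {"increments": [[[0.2, -0.2, 0, 0, -0.9], [0.1, -0.1, 0, 0, -0.9], [0, 0, 0, 0, -0.9], [0, 0, 0, 0, -0.9], [0, 0, 0, 0, -0.9], [0, 0, 0, 0, -0.9], [0, 0, 0, 0, -0.9], [0, 0, 0, 0, -0.9]]]}}

```text
t: 31.65
position: [0.52, -0.0501, 0.178]
ee_rot: [180.0, -0.0, -173.9]
contact_force: [-0.1, -0.3, -1.3]
grip_width: 0.0171
```

```bash
python3 st.py;python3 - <<'E'
from fit import *
s=ctrl.get_state();print(tool(np.array([.52,-.0503])-s["position"][:2],s["ee_rot"][2]))
im=ctrl.read_camera("wrist");cv2.imwrite("pics/w12.png",im[:,:,::-1])
im=ctrl.read_camera("scene");cv2.imwrite("pics/s12.png",im[:,:,::-1])
crop("pics/s12.png","pics/s12c.png",180,160,260,240,8)
E
```

```text
31.65 [ 0.52   -0.0501  0.178 ] [ 1.7999e+02 -1.0000e-02 -1.7389e+02] 0.0171 T [ 0.027  0.007 -0.005] F [-0.1 -0.3 -1.3] q6 -100.47 e6 -0.001
[ 7.34710821e-06 -1.53412956e-04]
```

View pics/s12c.png

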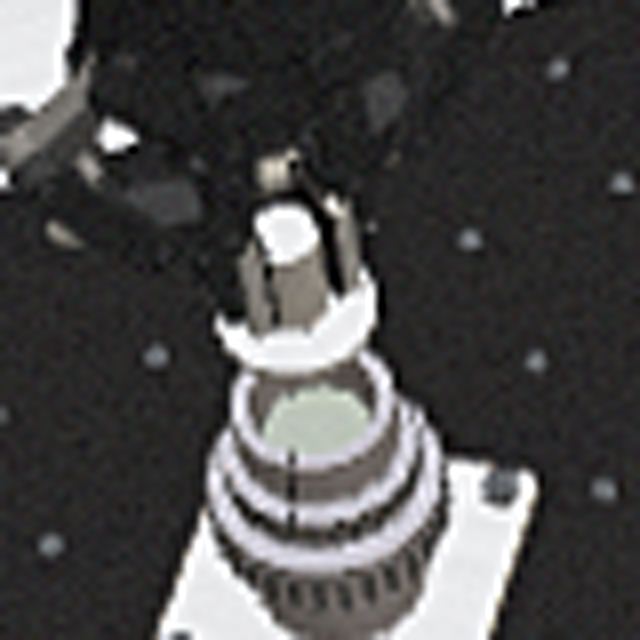

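View pics/w12.png

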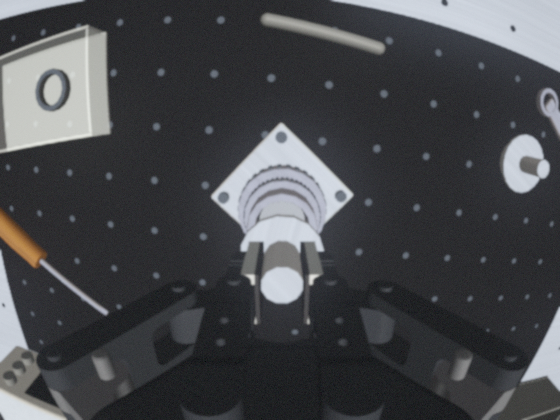

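Call:
{"api": "play_rows", "payload": {"increments": [[[0, 0, 0.2, 0, -0.9], [0, 0, 0.25, 0, -0.9], [0, 0, 0.2, 0, -0.9], [0, 0, 0.1, 0, -0.9], [0, 0, 0.1, 0, -0.9], [0, 0, 0.1, 0, -0.9], [0, 0, 0.05, 0, -0.9], [0, 0, 0, 0, -0.9]]]}}

```text
t: 32.55
position: [0.5199, -0.0503, 0.148]
ee_rot: [180.0, -0.0, -173.9]
contact_force: [0.2, -0.5, -0.2]
grip_width: 0.0171
```

```bash
python3 st.py;python3 - <<'E'
from fit import *
im=ctrl.read_camera("scene");cv2.imwrite("pics/s13.png",im[:,:,::-1])
crop("pics/s13.png","pics/s13c.png",180,160,260,240,8)
E
```

```text
32.55 [ 0.5199 -0.0503  0.148 ] [ 1.7999e+02 -2.0000e-02 -1.7391e+02] 0.0171 T [0.015 0.046 0.002] F [ 0.2 -0.5 -0.2] q6 -100.47 e6 0.0
```

View pics/s13c.png

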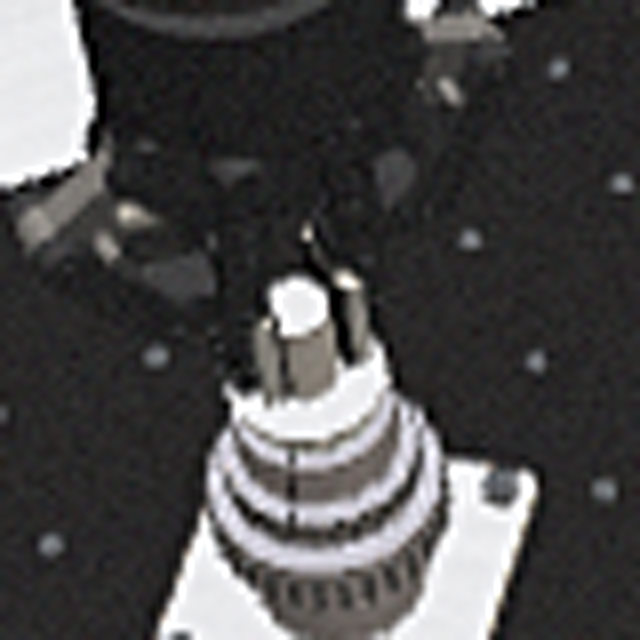

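Call:
{"api": "play_rows", "payload": {"increments": [[[0, 0, 0.04, 0, -0.9], [0, 0, 0.04, 0, -0.9], [0, 0, 0.04, 0, -0.9], [0, 0, 0.04, 0, -0.9], [0, 0, 0.03, 0, -0.9], [0, 0, 0.02, 0, -0.9], [0, 0, 0, 0, -0.9], [0, 0, 0, 0, -0.9]]]}}

```text
t: 33.4
position: [0.52, -0.0503, 0.1419]
ee_rot: [180.0, -0.0, -173.9]
contact_force: [0.2, -0.6, -0.6]
grip_width: 0.0169
```

```bash
python3 st.py
```

```text
33.4 [ 0.52   -0.0503  0.1419] [ 180.     -0.   -173.91] 0.0169 T [-0.034 -0.01  -0.008] F [ 0.2 -0.6 -0.6] q6 -100.47 e6 -0.0
```

Call:
{"api": "play_rows", "payload": {"increments": [[[0, 0, 0.01, 0, -0.9], [0, 0, 0.01, 0, -0.9], [0, 0, 0.01, 0, -0.9], [0, 0, 0.01, 0, -0.9], [0, 0, 0, 0, -0.9], [0, 0, 0, 0, -0.9], [0, 0, 0, 0, -0.9], [0, 0, 0, 0, -0.9]]]}}

```text
t: 34.2
position: [0.5199, -0.0503, 0.1407]
ee_rot: [180.0, -0.0, -173.9]
contact_force: [0.2, -0.0, -1.4]
grip_width: 0.0169
```

```bash
python3 st.py
```

```text
34.2 [ 0.5199 -0.0503  0.1407] [ 179.99   -0.   -173.9 ] 0.0169 T [ 0.019 -0.059  0.018] F [ 0.2 -0.  -1.4] q6 -100.47 e6 -0.0
```

Call:
{"api": "play_rows", "payload": {"increments": [[[0, 0, 0.01, 0, -0.9], [0, 0, 0.01, 0, -0.9], [0, 0, 0.01, 0, -0.9], [0, 0, 0, 0, -0.9], [0, 0, 0, 0, -0.9], [0, 0, 0, 0, -0.9], [0, 0, 0, 0, -0.9], [0, 0, 0, 0, -0.9]]]}}

```text
t: 35.0
position: [0.52, -0.0503, 0.1402]
ee_rot: [-180.0, 0.0, -173.9]
contact_force: [-3.0, 1.7, 5.4]
grip_width: 0.0175
```

```bash
python3 st.py
```

```text
35.0 [ 0.52   -0.0503  0.1402] [-1.800e+02  2.000e-02 -1.739e+02] 0.0175 T [0.437 1.016 0.033] F [-3.   1.7  5.4] q6 -100.47 e6 0.004
```

Call:
{"api": "play_rows", "payload": {"increments": [[[0, 0, 0, 0, -0.5], [0, 0, 0, 0, -0.3], [0, 0, 0, 0, 0], [0, 0, 0, 0, 0], [0, 0, 0, 0, 0], [0, 0, -0.2, 0, 0], [0, 0, -0.6, 0, 0], [0, 0, -0.8, 0, 0]]]}}

```text
t: 35.8
position: [0.5194, -0.0504, 0.1876]
ee_rot: [-180.0, -0.1, -173.9]
contact_force: [0.1, 0.2, -0.2]
grip_width: 0.0426
```

Call:
{"api": "play_rows", "payload": {"increments": [[[0, 0, -0.9, 0, 0], [0, 0, -0.9, 0, 0], [0, 0, -0.6, 0, 0], [0, 0, 0, 0, 0], [0, 0, 0, 0, 0], [0, 0, 0, 0, 0], [0, 0, 0, 0, 0], [0, 0, 0, 0, 0]]]}}

```text
t: 36.6
position: [0.5197, -0.0504, 0.259]
ee_rot: [-180.0, -0.1, -173.9]
contact_force: [0.4, -0.2, -0.1]
grip_width: 0.0428
```

```bash
python3 st.py;python3 - <<'E'
from fit import *
c=ctrl.get_calibration("wrist");s=ctrl.get_state()
im=ctrl.read_camera("scene");cv2.imwrite("pics/s14.png",im[:,:,::-1])
im=ctrl.read_camera("wrist");cv2.imwrite("pics/w14.png",im[:,:,::-1])
crop("pics/s14.png","pics/s14c.png",180,170,260,250,8)
crop("pics/w14.png","pics/w14c.png",200,130,360,250,5)
p=projw(c,np.array([.52,-.05,.110]));print(p)
r=circ("pics/w14.png",c,p,(25,60),.110,-1);print("flange",r,tool(r[1][:2]-[.52,-.0503],-173.9))
E
```

```text
36.6 [ 0.5197 -0.0504  0.259 ] [-1.800e+02 -7.000e-02 -1.739e+02] 0.0428 T [ 0.056 -0.043 -0.027] F [ 0.4 -0.2 -0.1] q6 -100.47 e6 0.0
[281.88545912 198.5480658 ]
flange (90, array([ 0.50511607, -0.05178407,  0.03591702]), np.float64(0.002886519401492156)) [0.01495736 0.00010596]
```

View pics/s14c.png

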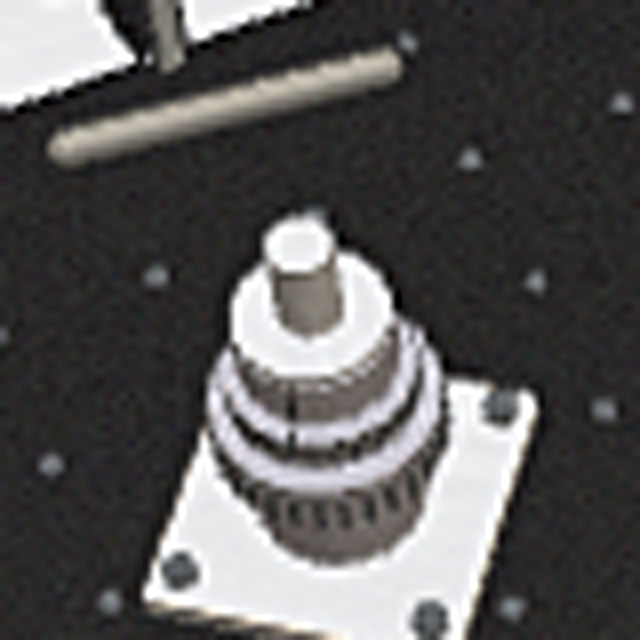

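View pics/w14c.png

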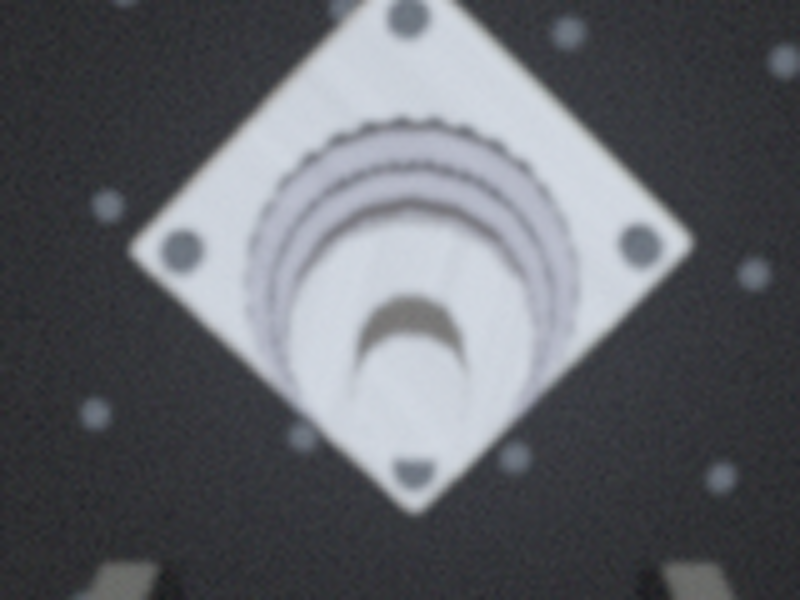

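View pics/s14.png

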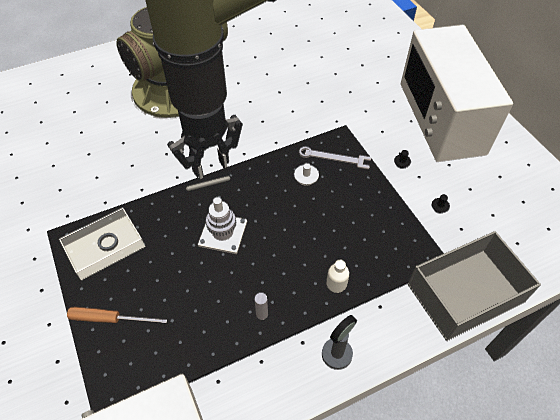

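```bash
python3 -c "
from station import ctrl
print(ctrl.hand_in())"
```

```text
the job is handed in; nothing more can be done
None
```

I turned the iris ring clockwise about 58° until it met its closed stop, which lies almost exactly at the index line. I pressed it there at about 0.40 N m for more than a second (wrist torque read 0.38–0.44, joint 6 effort 0.40) and then let go. I then set the small plug in the mouth, released it and handed in at about 37 s of the 72 s allowed.

- **Ring:** the highest torque I read was about 0.44 N m. I only sampled between moves, but each crawl step was about 1°, which keeps the peak under 0.7 N m by calculation. After release the ring's mark still lines up with the index.
- **Clearance from the fixed rings:** in the pictures the fingertips stayed clear of the lower ring, by an estimated 5–8 mm. The upward force on the tool stayed at 5–7 N while it gripped the ring. I took that for the pads' forward swing as they closed, and did not check it another way.
- **Plug:** its flange met the rim at the height I predicted (tool at 140.2 mm) with about 5–6 N. The last scene and wrist pictures show it sitting level and centred.
- **Bystanders:** none had visibly moved in the last scene picture.
- **Failed check:** the automatic circle fit of the seated flange failed because it caught the foot's edges, so centring was judged by eye (flange and knob middles agree to about 0.2 px).

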